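Load the spring hold-down station for specimen transport

TASK

Swing the station's sprung arm up and back by its blue bar until the sear catches and it stays cocked by itself. Then seat the orange carrier flat in the station's dock between the two tall cheeks, with the red-lidded pot standing upright inside it, and press the yellow trigger so that the arm snaps over and its rubber pad holds the pot down. Keep the red pot upright all the time, and leave the other pots, the bottle and the jar standing where they are.

Things in the scene. Friction and masses are not known exactly. Their poses are not given: they have to be found in the camera images.
- station: Fixed hold-down station, grey base 252 x 100 x 5 mm, place and yaw vary. Origin on the bench under the arm's hinge; its -x points to the dock (as the arm does when down), +x to the trigger, y along the hinge. White hinge posts 8 mm thick at y = +-40 mm, 88 mm high; thin trigger posts at x = 65, y = +-16 mm, 115 mm high.
- dock_floor (a point): Centre of the dock floor, 85 mm from the station's origin along its -x, 5 mm above the bench; axes as the station's. The carrier lies here with its long side along x. At its short ends stand cheeks, inner faces at x = +-36 mm, flared out to +-44 mm at their top 43 mm above the floor (no room for fingers); along its long sides only lips 5 mm high, inner faces at y = +-29 mm, 4 mm thick.
- hinge_mid (a point): Point on the arm's hinge axis (along the station's y), 78 mm above the bench.
- hold_arm (a joint): Sprung arm's angle, rad: 0 = down, level along the station's -x; grows as its end swings up and over towards the trigger. The sear starts to lift at about 1.3 and drops in at about 1.75 (stop 1.86); let go, the arm then rests on it at about 1.69. On the docked pot it rests at about 0.13. Spring torque towards 0: 0.3 N m at 0, 0.65 N m at 1.7; damped.
- grip_bar (a point): Centre of the sprung arm's blue grip bar: round, 12 mm diameter, 64 mm long, along the hinge axis, 150 mm from the hinge, turning with the arm. Two 8 mm side rods at y = +-31 mm join it to the hinge, so the middle 50 mm are free for fingers. The 18 x 24 x 10 mm rubber pad hangs on a cross rod 85 mm from the hinge; the catch pin is one at 45 mm.
- trigger (a joint): Angle of the trigger (sear lever), rad: 0 at rest, 0.22 fully pressed; sprung back. Pressing the paddle down 6 to 9 mm (0.13 to 0.20 rad; stop at 10 mm) with about 15 N frees a cocked arm.
- trigger_top (a point): Centre of the top face of the yellow trigger paddle, 30 x 32 mm, 110 mm from the station's origin along its +x, 137 mm above the bench. Press it downwards.
- carrier_center (a point): Centre of the orange open carrier, half-way up: 64 mm long (its x) x 50 mm wide (its y) x 36 mm high. Square pocket 44 x 44 mm open to the top, floor 4 mm thick; end walls 10 mm thick, long walls 3 mm. 90 g. It starts in the grey bay with its x along the bay's.
- bay: Fixed grey storage bay, origin on the bench under its middle: base 62 x 76 x 4 mm with two walls along its x at y = +-33 mm (8 mm thick, top 48 mm above the bench, 4 mm gap to the carrier's long sides: no room for fingers); both x ends are open, so the carrier can be gripped there only by its two ends (64 mm apart).
- mat: Fixed green mat 120 x 120 x 3 mm, always empty: a free place to put something down. Origin at the centre of its underside.
- pot_red_center (a point): Centre (half-way up) of the red-lidded specimen pot: closed plastic cylinder, 36 mm diameter, 70 mm high, about 70 g. It stands on a white tray 3 mm thick in one of three places of a row, 63 mm apart.
- pot_tray: Fixed white tray 190 x 46 x 3 mm; the row of three pots runs along its x. Origin under its centre.
- pot_blue_center (a point): Centre of the blue-lidded pot, same size; leave it standing.
- pot_white_center (a point): Centre of the white-lidded pot, same size; leave it standing.
- bottle: Amber bottle, 44 mm diameter, 100 mm high, origin under its centre; leave it standing.
- jar: Clear jar with blue cap, 50 mm diameter, 60 mm high, origin under its centre; leave it standing.
Mind the look-alikes: they are no part of the job. Leave any green look-alike of the part that bears carrier_center alone.

How it is judged:
By the outcome, as a careful person would: the job done as asked, in the order asked, and still so for the second after the job is handed in, with the robot touching nothing.
It also fails if it takes over 72 s, if anything falls off the work surface, if the arm or the gripper's body presses on something with over 40 N, if the wrist force passes 120 N, or if a joint passes its speed limit or range.

ROBOT

A 6-joint arm with a two-finger parallel gripper is mounted at the origin on the work surface. World frame = base frame: x ahead of the robot, y to its left, z up, the work surface at z = 0. Lengths are in mm, angles in rad, forces in N, time in s.
With the tool pointing down it reaches from about 300 to 775 mm from the base axis. Payload 14.6 kg.
Tool frame: the origin (TCP) lies on the centre line of the jaws, within the pads' length; the fingertips stand 25 mm ahead of it and the grasp point (between the pads) lies 6 mm ahead of it; z points along the fingers, x is the direction in which the jaws open and shut, and the axes are right-handed (so a half turn about z gives the same grasp; the last joint's range is limited). The gripper opens to 94 mm and grips with 3 to 60 N. Pads are 16 mm wide; open, the fingers measure 119 mm over their backs; the gripper's body (75 mm by 177 mm) begins 78 mm behind the grasp point.
Start: joints at [-1.401, 0.3, 1.521, -0, 1.321, -0.067], TCP at [129.02, -534.643, 230.446] pointing down, gripper open.
Joint ranges: [-3.03, 3.03], [-0.79, 2.21], [0.23, 2.52], [-1.04, 4.18], [0, 3.07], [-2.55, 2.55]. Speed limits (rad/s): [2.22, 2.22, 2.57, 3.14, 3.14, 3.14].

INTERFACE

Orientations are given as a unit quaternion [w, x, y, z].
In Python, from rig import get_obs, vision, ticket gives the robot as it stands. The module is installed in compiled form; this text tells all that it offers.
- The arm moves only by the shell command python3 -m jog 'ROWS' [OPENING] [FORCE]. ROWS is a JSON object of lists of equal length, an entry for each row: "linear": the shift along the world's x, y, z in cm, a list of three; "twist": the turn, a rotation vector about the world's x, y, z in degrees, a list of three. A call has exactly 5 rows; each row is the pose to reach, as a shift and turn from the pose commanded when the call began; what a row does not reach only later rows make up. A row lasts 1/10 s, in which the tool goes at most 50 mm and 8.59 degrees, less where a joint would pass 70% of its speed; a pose out of reach is approached as far as the arm can. A call with a gripper value outside its range is refused whole. OPENING is the opening, from 0 (shut) to 1 (fully open), set as the call begins (- or left out, the last holds). The fingers move at their own pace and stop on an object; FORCE is the grip in N (left out, the last holds). Time passes only in rows, so rows that repeat a pose let the fingers close, or fill a call up. It gives the time, the measured TCP pose, the force and the opening at its end, in the units of the state.
- get_obs(): the state, without advancing time (a new reading comes with each control period).
- vision.get_image(name): name is "scene" or "top"; returns the picture (384x512x3 uint8, red, green, blue); there is no depth.
- vision.camera_model(name): a dict with "mtx" (3x3 intrinsics, pixels), "dist" ([k1, k2, p1, p2, k3] as OpenCV has them; the pictures are not rectified), "world_from_camera" (4x4, takes a point from camera to world coordinates). Camera axes: x right, y down, z forward; pixel columns grow to the right and rows downward; lengths in mm; the calibration is good to about 2 mm. A picture is of the moment at which its call begins. camera_model takes no time and is no camera call.
- ticket.finish_job(): hands the job in, once; it reports no verdict.
The state is a dict: "time": time; "joint_pos": joint angles; "joint_vel": joint speeds; "effort": joint torques, N m; "eef_pos": TCP position; "eef_rot": TCP orientation; "force": force on the tool from outside, world axes, zero at the start; "torque": the same for the moment, N m; "width": finger opening in mm.
Only numpy, scipy, OpenCV 4.12 (cv2) and the standard library are available. Lean on these libraries where they do the work, as an engineer would, in place of code of your own. Each camera call takes 0.05 s, during which the arm holds its last target.

## Working session

There is one attempt and no reset: what is moved stays moved. The work goes in short steps, Python scripts to look and compute and a shell command to move; the robot and the scene stay as the last step left them, time stands still between calls to the robot, and variables do not carry over. Pictures are saved under pics/ and viewed, and the job is handed in when it is done.

```bash
mkdir -p pics; ls; python3 - <<'E'
from rig import get_obs, vision
import cv2
for n in ("scene","top"):
    im=vision.get_image(n); cv2.imwrite(f"pics/{n}0.png",im[:,:,::-1])
    m=vision.camera_model(n); print(n,m)
print(get_obs())
E
```

```text
pics
scene {'mtx': array([[497.22644595,   0.        , 260.99328118],
       [  0.        , 497.22644595, 201.08867714],
       [  0.        ,   0.        ,   1.        ]]), 'dist': array([-0.00372336,  0.        ,  0.        ,  0.        ,  0.        ]), 'world_from_camera': array([[-5.52780465e-01,  4.69025533e-01, -6.88802444e-01,
         1.44805851e+03],
       [ 8.33306259e-01,  3.16937111e-01, -4.52936582e-01,
         5.10679681e+02],
       [ 5.86823474e-03, -8.24357882e-01, -5.66038556e-01,
         8.94281285e+02],
       [ 0.00000000e+00,  0.00000000e+00,  0.00000000e+00,
         1.00000000e+00]])}
top {'mtx': array([[391.88979616,   0.        , 254.15683535],
       [  0.        , 391.88979616, 194.75551167],
       [  0.        ,   0.        ,   1.        ]]), 'dist': array([-0.11843809,  0.        ,  0.        ,  0.        ,  0.        ]), 'world_from_camera': array([[ 9.92224530e-03, -9.94965999e-01,  9.97206614e-02,
         4.34092014e+02],
       [-9.99826485e-01, -1.14438501e-02, -1.46982384e-02,
        -9.05287666e+01],
       [ 1.57654358e-02, -9.95575189e-02, -9.94906906e-01,
         1.12892785e+03],
       [ 0.00000000e+00,  0.00000000e+00,  0.00000000e+00,
         1.00000000e+00]])}
{'time': 0.1, 'joint_pos': array([-1.40059471e+00,  3.00407494e-01,  1.52151244e+00,  2.34194490e-05,
        1.32065605e+00, -6.66004835e-02]), 'joint_vel': array([ 7.94013993e-05, -1.17770413e-03, -1.20364546e-04,  7.16042628e-04,
       -8.02483697e-04, -1.19528950e-03]), 'effort': array([ 9.56664808e-04, -5.32643723e+01, -3.53283799e+01,  7.09592854e-02,
        2.35332007e-02, -3.94556946e-05]), 'eef_pos': array([ 128.99630727, -534.45658117,  229.95023315]), 'eef_rot': array([-3.37617529e-04,  7.85680987e-01, -6.18631671e-01, -3.57598145e-04]), 'force': array([-0.02879823, -0.61840477,  0.52706637]), 'torque': array([-0.02840522,  0.05030531, -0.02179748]), 'width': 93.89714554018394}
```

View pics/scene0.png

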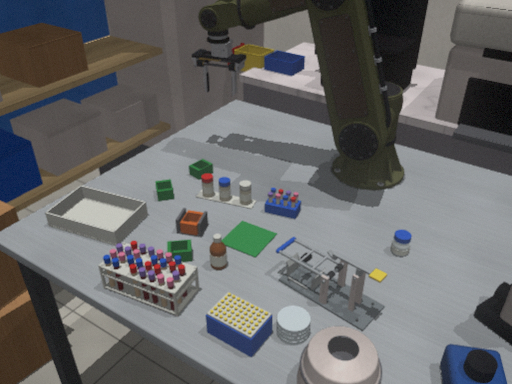

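View pics/top0.png

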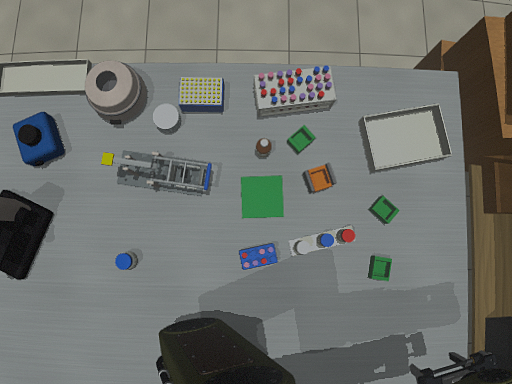

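Top view shows: orange carrier (319,178) in the bay; green look-alikes (301,139), (383,209), (380,268); red-lid pot (347,236), blue (326,240), white (302,247); bottle (263,147); jar (125,261); station from yellow paddle (107,159) to blue bar (209,176); mat (262,197). Other blue or red objects that could confuse masks: the rack of tubes (295,90) and the blue/red block (258,256).

```bash
cat > h.py <<'E'
import numpy as np, cv2
from rig import get_obs, vision
def ray(n,uv):
    m=vision.camera_model(n); T=m["world_from_camera"]
    p=cv2.undistortPoints(np.array([[uv]],float),m["mtx"],m["dist"])[0,0]
    d=T[:3,:3]@np.array([p[0],p[1],1.]); return T[:3,3],d/np.linalg.norm(d)
def onz(n,uv,z):
    o,d=ray(n,uv); return o+d*(z-o[2])/d[2]
def tri(a,b):  # top uv, scene uv
    o1,d1=ray("top",a);o2,d2=ray("scene",b)
    A=np.stack([d1,-d2],1); s=np.linalg.lstsq(A,o2-o1,rcond=None)[0]
    p,q=o1+s[0]*d1,o2+s[1]*d2; return (p+q)/2,np.linalg.norm(p-q)
def proj(n,P):
    m=vision.camera_model(n);T=np.linalg.inv(m["world_from_camera"])
    return cv2.projectPoints(np.atleast_2d(P).astype(float),cv2.Rodrigues(T[:3,:3])[0],T[:3,3],m["mtx"],m["dist"])[0][:,0]
def mask(im,h0,h1,s0=100,v0=50,roi=None):
    hsv=cv2.cvtColor(im,cv2.COLOR_RGB2HSV)
    if h0<=h1: m=cv2.inRange(hsv,(h0,s0,v0),(h1,255,255))
    else: m=cv2.inRange(hsv,(h0,s0,v0),(180,255,255))|cv2.inRange(hsv,(0,s0,v0),(h1,255,255))
    if roi:
        z=np.zeros_like(m);x0,y0,x1,y1=roi;z[y0:y1,x0:x1]=m[y0:y1,x0:x1];m=z
    return m
def blob(m):
    n,l,st,c=cv2.connectedComponentsWithStats(m)
    i=1+np.argmax(st[1:,4]); pts=np.argwhere(l==i)[:,::-1].astype(np.float32)
    return c[i],st[i,4],cv2.minAreaRect(pts)
E
python3 - <<'E'
from h import *
t=cv2.imread("pics/top0.png")[:,:,::-1];s=cv2.imread("pics/scene0.png")[:,:,::-1]
R={"yellow":(20,35,100,100,(95,145,120,170),(360,260,395,290)),
"bar":(100,130,100,50,(200,155,220,195),(270,230,300,260)),
"orange":(3,18,120,60,(300,155,340,200),(170,200,212,240)),
"redlid":(170,5,120,60,(335,222,360,250),(198,170,218,186)),
"bluelid":(100,130,100,50,(316,230,338,250),(216,174,234,192)),
"mat":(50,75,120,50,(235,170,290,222),(215,218,282,255)),
"bottle":(5,20,80,20,(250,132,275,160),(205,230,232,272)),
"jar":(100,130,100,50,(110,250,140,275),(385,225,415,250))}
for k,(a,b,sa,v,r1,r2) in R.items():
    A=blob(mask(t,a,b,sa,v,r1));B=blob(mask(s,a,b,sa,v,r2))
    print(k,A[0].round(1),A[1],np.round(A[2][1],1),round(A[2][2],1),B[0].round(1),B[1],tri(A[0],B[0])[0].round(1),round(tri(A[0],B[0])[1],1))
c=cv2.resize(t[130:280,90:410],None,fx=2.5,fy=2.5,interpolation=cv2.INTER_CUBIC);cv2.imwrite("pics/c1.png",c[:,:,::-1])
c=cv2.resize(s[150:330,150:400],None,fx=3.2,fy=3.2,interpolation=cv2.INTER_CUBIC);cv2.imwrite("pics/c2.png",c[:,:,::-1])
E
```

```text
yellow [107.  158.3] 132 [10.7 12.3] 9.5 [377.6 274.9] 139 [624.  278.7 137.9] 0.8
bar [207.2 176.2] 106 [ 4.  26.6] 8.7 [285.5 244.3] 86 [587.7  21.2  82.2] 0.1
orange [319.4 177.9] 382 [22.8 18. ] 71.6 [190.  222.1] 375 [ 595.9 -294.    25.9] 2.7
redlid [348.  235.1] 139 [12. 12.] 90.0 [206.5 177.3] 88 [ 432.9 -362.1   71.6] 0.1
bluelid [326.9 239.7] 142 [12. 12.] 90.0 [224.  181.3] 89 [ 419.9 -303.9   70.7] 0.6
mat [261.7 196.6] 1663 [40.9 40.6] 88.3 [248.3 238.2] 1047 [ 541.6 -128.5    4.4] 1.0
bottle [263.1 147.5] 111 [13. 14.] 90.0 [217.4 248.9] 180 [ 675.1 -131.1   56.4] 2.3
jar [122.9 261.1] 217 [15.6 15.6] 45.0 [402.4 236.1] 181 [355.2 250.5  57.6] 0.3
```

View pics/c1.png

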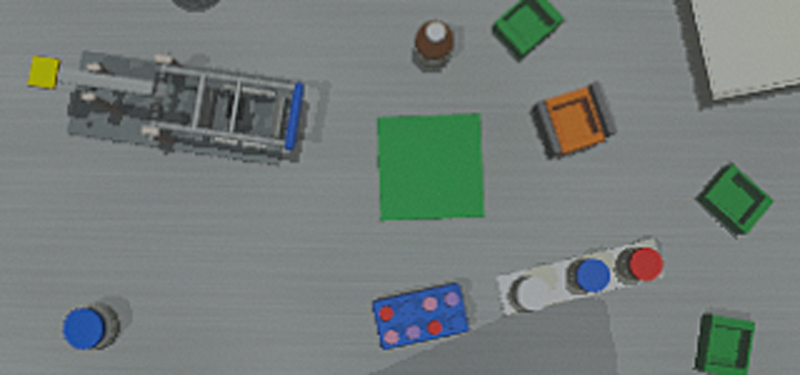

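View pics/c2.png

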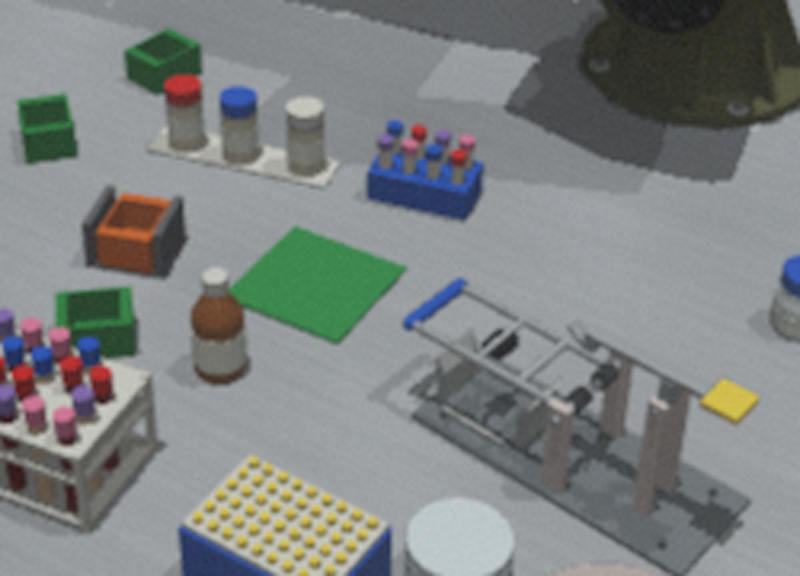

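Choice: the orange carrier (319,178 in top) lying in the grey bay, not the three green ones; the red pot (348,235) is at the right end of the row. Trigger to bar measures 260 mm against 260 expected, so the station pose is sound. Next I refine the yaws and centres.

```bash
python3 - <<'E'
from h import *
t=cv2.imread("pics/top0.png")[:,:,::-1];s=cv2.imread("pics/scene0.png")[:,:,::-1]
def wrect(m,z):
    n,l,st,c=cv2.connectedComponentsWithStats(m);i=1+np.argmax(st[1:,4])
    cn=max(cv2.findContours((l==i).astype(np.uint8),0,cv2.CHAIN_APPROX_NONE)[0],key=len)[:,0]
    P=np.array([onz("top",p,z)[:2] for p in cn]).astype(np.float32)
    return cv2.minAreaRect(P)
print("carrier",wrect(mask(t,3,18,120,60,(300,155,340,200)),40))
print("bar",wrect(mask(t,100,130,100,50,(200,155,220,195)),78), "trig",wrect(mask(t,20,35,100,100,(95,145,120,170)),137))
print("red",wrect(mask(t,170,5,120,60,(335,222,360,250)),73),"blue",wrect(mask(t,100,130,100,50,(316,230,338,250)),73))
b=np.array([587.7,21.2]);g=np.array([624,278.7]);xs=(g-b)/np.linalg.norm(g-b);o=g-110*xs
print("xs",xs,np.degrees(np.arctan2(*xs[::-1])),"o",o,"dock",o-85*xs)
ys=np.array([-xs[1],xs[0]])
W=lambda x,y,z:np.r_[o+x*xs+y*ys,z]
pts=[W(-85+x,y,48) for x in(-44,44) for y in(-29,29)]+[W(0,y,88) for y in(-40,40)]+[W(65,y,115) for y in(-16,16)]+[W(-150,y,78) for y in(-32,32)]
T=t.copy();S=s.copy()
T=cv2.resize(t[140:200,90:230],None,fx=5.5,fy=5.5);S=cv2.resize(s[220:325,265:400],None,fx=5.5,fy=5.5)
for p,q in zip(proj("top",pts),proj("scene",pts)):
    cv2.circle(T,tuple(int(v) for v in (p-[90,140]+.5)*5.5),4,(255,0,255),-1);cv2.circle(S,tuple(int(v) for v in (q-[265,220]+.5)*5.5),4,(255,0,255),-1)
cv2.imwrite("pics/c3.png",T[:,:,::-1]);cv2.imwrite("pics/c4.png",S[:,:,::-1])
c=cv2.resize(t[145:260,290:375],None,fx=5,fy=5,interpolation=cv2.INTER_CUBIC);cv2.imwrite("pics/c5.png",c[:,:,::-1])
E
```

```text
carrier ((593.786865234375, -291.583251953125), (64.4702377319336, 51.94900894165039), 18.965164184570312)
bar ((589.0679931640625, 21.569751739501953), (10.761070251464844, 72.6180648803711), 82.60643768310547) trig ((624.09228515625, 278.65631103515625), (28.712230682373047, 31.949554443359375), 82.19145202636719)
red ((433.16192626953125, -361.84716796875), (32.482818603515625, 33.25959396362305), 0.16099409759044647) blue ((419.4342041015625, -304.1024475097656), (32.79896545410156, 32.395023345947266), 89.87897491455078)
xs [0.13959067 0.99020929] 81.97583925359727 o [608.64502637 169.77697771] dock [596.77981948  85.60918776]
```

View pics/c3.png

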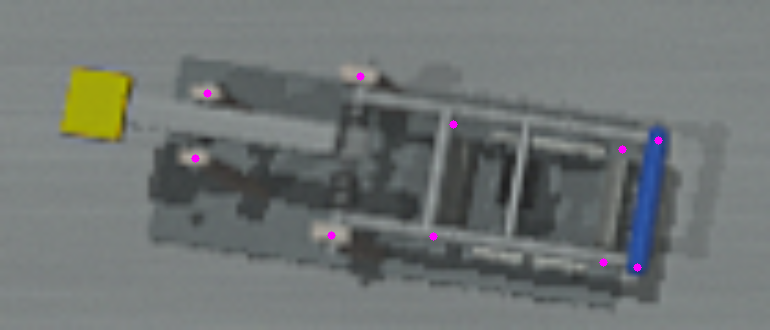

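View pics/c4.png

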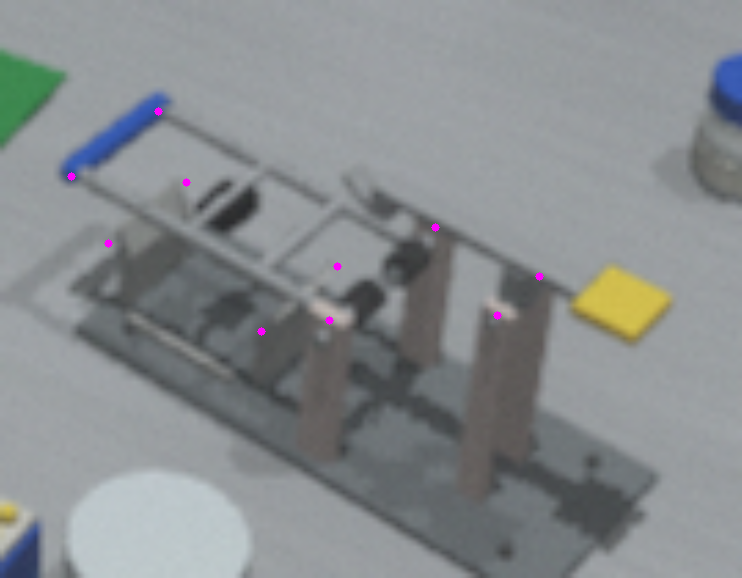

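View pics/c5.png

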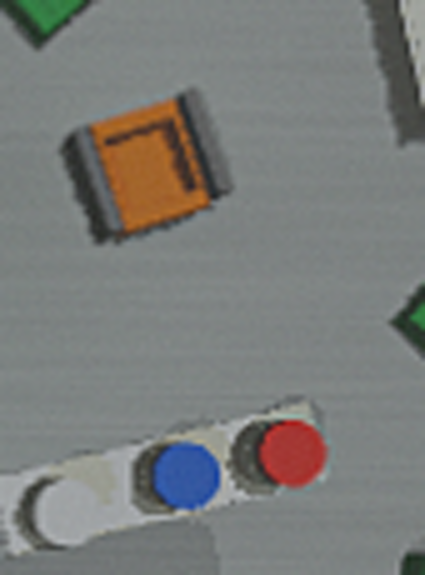

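Drawn points on the two crops land within 1–2 px of the posts, cheeks and bar. The carrier's yaw is about 19°, its centre (594,-292); the red pot is at (433,-362). The first move goes to above the bar, jaws along the station's x.

```bash
python3 -m jog '{"linear":[[2.8,3.4,0],[5.7,6.9,0],[8.6,10.4,0],[11.5,13.9,0],[14.4,17.4,0]],"twist":[[0,0,-4.3],[0,0,-8.6],[0,0,-12.9],[0,0,-17.2],[0,0,-21.5]]}' 0.43 20
```

```text
time: 0.6
eef_pos: [273.7, -359.0, 230.3]
eef_rot: [0.0, -0.655, 0.755, 0.0]
force: [1.3, -0.7, 0.9]
width: 57.2
```

```bash
python3 -m jog '{"linear":[[2.9,3.5,0],[5.8,7.0,0],[8.7,10.5,0],[11.6,14.0,0],[14.5,17.5,0]],"twist":[[0,0,0],[0,0,0],[0,0,0],[0,0,0],[0,0,0]]}'
```

```text
time: 1.1
eef_pos: [418.8, -183.9, 230.4]
eef_rot: [-0.0, -0.656, 0.754, 0.0]
force: [1.0, 0.3, 0.7]
width: 40.2
```

```bash
python3 -m jog '{"linear":[[3.4,4.1,0],[6.8,8.3,0],[10.2,12.5,0],[13.6,16.6,0],[17.0,20.7,0]],"twist":[[0,0,0],[0,0,0],[0,0,0],[0,0,0],[0,0,0]]}'
```

```text
time: 1.6
eef_pos: [577.5, 9.6, 230.2]
eef_rot: [-0.0, -0.657, 0.754, 0.0]
force: [-0.1, -0.5, -0.0]
width: 40.3
```

```bash
python3 -m jog '{"linear":[[0,0,0],[0,0,0],[0,0,-3],[0,0,-6],[0,0,-9]],"twist":[[0,0,0],[0,0,0],[0,0,0],[0,0,0],[0,0,0]]}'; python3 - <<'E'
from h import *
i=vision.get_image("scene")[200:330,250:400];t=vision.get_image("top")[130:200,90:230]
a=cv2.resize(i,None,fx=3.9,fy=3.9);b=cv2.resize(t,None,fx=5,fy=5)
cv2.imwrite("pics/d1.png",a[:,:,::-1]);cv2.imwrite("pics/d2.png",b[:,:,::-1]);print(get_obs()["eef_pos"])
E
```

```text
time: 2.1
eef_pos: [575.9, 6.2, 139.8]
eef_rot: [0.0, -0.656, 0.755, -0.0]
force: [0.8, 0.1, -0.1]
width: 40.5
[574.36221439   6.38445902 137.16627991]
```

View pics/d1.png

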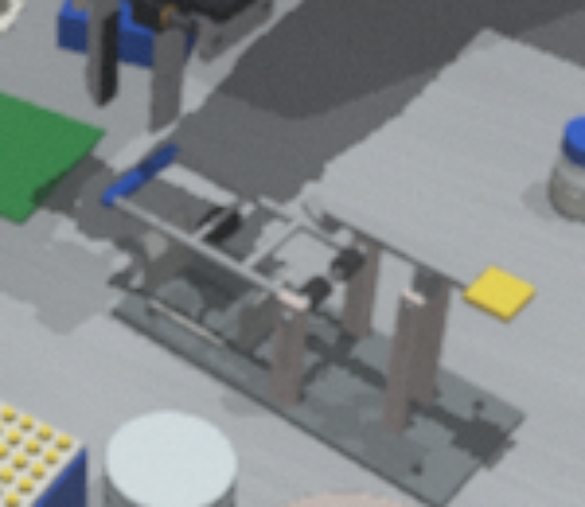

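Fingers are still ~20 mm short of the bar (bar at crop (140,175)); correct then descend.

```bash
python3 -m jog '{"linear":[[0.7,0.7,0],[1.4,1.5,0],[1.4,1.5,0],[1.4,1.5,-1],[1.4,1.5,-2]],"twist":[[0,0,0],[0,0,0],[0,0,0],[0,0,0],[0,0,0]]}'; python3 - <<'E'
from h import *
i=vision.get_image("scene")[200:330,250:400];t=vision.get_image("top")[130:200,90:230]
a=cv2.resize(i,None,fx=3.9,fy=3.9);b=cv2.resize(t,None,fx=5,fy=5)
cv2.imwrite("pics/d3.png",a[:,:,::-1]);cv2.imwrite("pics/d4.png",b[:,:,::-1]);print(get_obs()["eef_pos"])
E
```

```text
time: 2.7
eef_pos: [590.6, 22.6, 120.0]
eef_rot: [0.0, -0.657, 0.754, -0.0]
force: [0.2, 0.3, 0.1]
width: 40.6
[589.70210379  22.49515893 118.53135811]
```

View pics/d3.png

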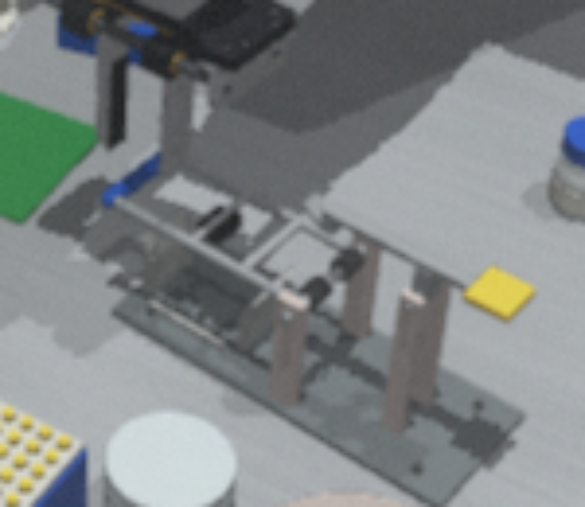

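The fingers straddle the bar (crop (140,175)). Descend and close.

```bash
python3 -m jog '{"linear":[[-0.1,-0.1,-1.2],[-0.1,-0.1,-2.4],[-0.1,-0.1,-3.5],[-0.1,-0.1,-3.5],[-0.1,-0.1,-3.5]],"twist":[[0,0,0],[0,0,0],[0,0,0],[0,0,0],[0,0,0]]}'; python3 -m jog '{"linear":[[0,0,0],[0,0,0],[0,0,0],[0,0,0],[0,0,0]],"twist":[[0,0,0],[0,0,0],[0,0,0],[0,0,0],[0,0,0]]}' 0 25
```

```text
time: 3.3
eef_pos: [589.6, 21.6, 85.2]
eef_rot: [-0.0, -0.656, 0.754, 0.0]
force: [-0.2, 0.2, 0.3]
width: 40.4
time: 3.8
eef_pos: [589.7, 21.0, 85.7]
eef_rot: [-0.0, -0.656, 0.754, -0.0]
force: [-1.3, -5.3, 2.6]
width: 11.1
```

Bar gripped (11 mm). Swing along the arc, 0.15 rad per row.

```bash
python3 -m jog '{"linear":[[0.02,0.17,2.24],[0.09,0.66,4.43],[0.21,1.48,6.52],[0.36,2.59,8.47],[0.56,3.98,10.22]],"twist":[[0,0,0],[0,0,0],[0,0,0],[0,0,0],[0,0,0]]}'
```

```text
time: 4.3
eef_pos: [595.0, 58.7, 189.3]
eef_rot: [-0.002, -0.656, 0.755, -0.002]
force: [-6.3, -17.3, 7.0]
width: 11.3
```

```bash
python3 -m jog '{"linear":[[0.22,1.53,1.63],[0.47,3.38,2.89],[0.76,5.41,3.88],[1.06,7.56,4.56],[1.37,9.79,4.9]],"twist":[[0,0,0],[0,0,0],[0,0,0],[0,0,0],[0,0,0]]}'
```

```text
time: 4.8
eef_pos: [609.6, 158.7, 239.3]
eef_rot: [0.001, -0.656, 0.755, -0.002]
force: [0.7, -7.7, 3.9]
width: 11.2
```

```bash
python3 -m jog '{"linear":[[0.21,1.49,0.0],[0.42,2.96,-0.1],[0.6,4.3,-0.3],[0.63,4.5,-0.4],[0.63,4.5,-0.4]],"twist":[[0,0,0],[0,0,0],[0,0,0],[0,0,0],[0,0,0]]}'; python3 - <<'E'
from h import *
print(get_obs()["force"])
i=vision.get_image("scene")[150:330,250:420]
a=cv2.resize(i,None,fx=3.3,fy=3.3)
cv2.imwrite("pics/d5.png",a[:,:,::-1]);print(get_obs()["eef_pos"])
E
```

```text
time: 5.3
eef_pos: [615.9, 204.6, 234.1]
eef_rot: [0.001, -0.657, 0.754, -0.001]
force: [0.5, -3.4, 9.1]
width: 11.0
[ 0.54401444 -3.41737443  9.09467617]
[615.86969207 204.30886694 234.18647903]
```

View pics/d5.png

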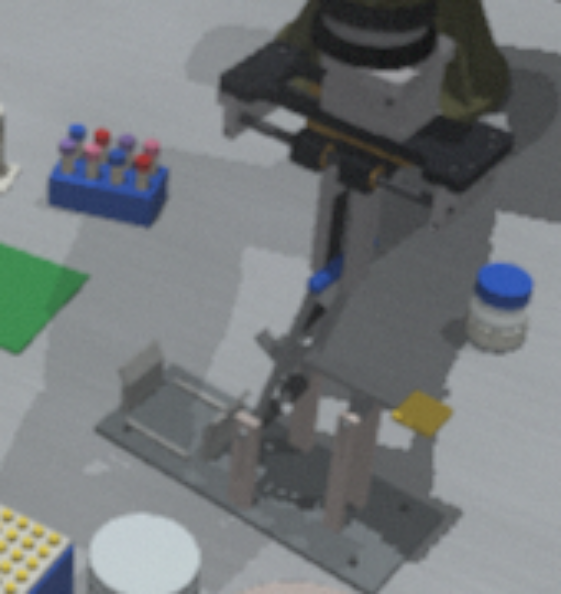

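Arm is up with the bar in the fingers (crop (325,275)). Ease back to 1.69 and see whether the sear carries the load.

```bash
python3 -m jog '{"linear":[[-0.05,-0.4,0.1],[-0.1,-0.8,0.2],[-0.17,-1.2,0.25],[-0.23,-1.6,0.3],[-0.27,-1.9,0.3]],"twist":[[0,0,0],[0,0,0],[0,0,0],[0,0,0],[0,0,0]]}'
```

```text
time: 5.85
eef_pos: [613.2, 185.7, 237.1]
eef_rot: [0.002, -0.657, 0.754, -0.0]
force: [4.0, 8.8, 6.3]
width: 11.6
```

The force flips to +y (the tool is being held back), so the sear holds. Open and rise.

```bash
python3 -m jog '{"linear":[[0,0,0],[0,0,0],[0,0,0],[0,0,2],[0,0,5]],"twist":[[0,0,0],[0,0,0],[0,0,0],[0,0,0],[0,0,0]]}' 0.45; python3 -m jog '{"linear":[[-0.5,-3,1],[-1,-7,2],[-1.5,-11,2],[-2,-15,2],[-2.3,-19.5,2]],"twist":[[0,0,0],[0,0,0],[0,0,0],[0,0,0],[0,0,0]]}'  1; python3 - <<'E'
from h import *
i=vision.get_image("scene")[150:330,200:420];t=vision.get_image("top")
a=cv2.resize(i,None,fx=3.3,fy=3.3)
cv2.imwrite("pics/d6.png",a[:,:,::-1]);cv2.imwrite("pics/d7.png",t[:,:,::-1]);print(get_obs()["eef_pos"])
E
```

```text
time: 6.35
eef_pos: [612.0, 185.2, 284.3]
eef_rot: [-0.002, -0.657, 0.754, 0.001]
force: [-0.5, -0.2, 0.1]
width: 42.0
time: 6.85
eef_pos: [588.9, -10.8, 305.6]
eef_rot: [-0.0, -0.657, 0.754, 0.0]
force: [-0.1, 0.6, 0.6]
width: 78.6
[589.06091534 -14.04483557 305.56586849]
```

View pics/d6.png

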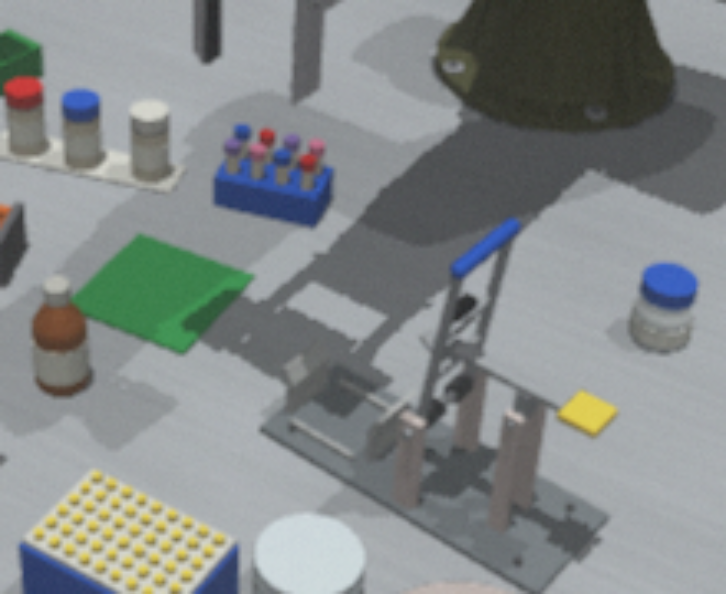

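Arm stands cocked by itself (bar at crop (485,245)), sear lever level. Now to the carrier, turning by -63°.

```bash
python3 -m jog '{"linear":[[0,-3,0],[0,-6,0],[0.1,-9,0],[0.2,-12,0],[0.2,-15,-1]],"twist":[[0,0,-8],[0,0,-16],[0,0,-24],[0,0,-32],[0,0,-40]]}' 1;  python3 -m jog '{"linear":[[0,-3,-3],[0.1,-6,-6],[0.2,-9,-9],[0.2,-12,-12],[0.2,-12.8,-13]],"twist":[[0,0,-8],[0,0,-16],[0,0,-23],[0,0,-23],[0,0,-23]]}'; python3 - <<'E'
from h import *
o=get_obs();print(o["eef_pos"],o["eef_rot"],o["joint_pos"])
E
```

```text
time: 7.45
eef_pos: [591.9, -160.4, 296.5]
eef_rot: [0.001, -0.356, 0.934, -0.0]
force: [0.3, -0.0, -0.7]
width: 94.3
time: 7.95
eef_pos: [592.3, -289.1, 161.6]
eef_rot: [-0.002, -0.165, 0.986, 0.002]
force: [0.1, 0.2, -0.2]
width: 94.1
[ 592.25514788 -289.14273059  161.62173632] [-0.0021136  -0.16471745  0.98633737  0.00150967] [-5.09623543e-01  6.03287856e-01  1.24819682e+00 -2.96013785e-04
  1.29529494e+00  2.30110617e+00]
```

```bash
python3 -m jog '{"linear":[[0.1,-0.2,-2],[0.1,-0.2,-4],[0.1,-0.2,-6],[0.1,-0.2,-7.5],[0.1,-0.2,-8.5]],"twist":[[0,0,0],[0,0,0],[0,0,0],[0,0,0],[0,0,0]]}'; python3 - <<'E'
from h import *
i=vision.get_image("scene")[140:290,120:300];t=vision.get_image("top")[130:230,270:370]
cv2.imwrite("pics/e1.png",cv2.resize(i,None,fx=4,fy=4)[:,:,::-1]);cv2.imwrite("pics/e2.png",cv2.resize(t,None,fx=5,fy=5)[:,:,::-1]);print(get_obs()["eef_pos"])
E
```

```text
time: 8.45
eef_pos: [594.7, -288.9, 79.9]
eef_rot: [-0.0, -0.166, 0.986, 0.0]
force: [0.4, 0.4, 0.8]
width: 94.1
[ 594.35232043 -289.10862389   79.68477051]
```

View pics/e1.png

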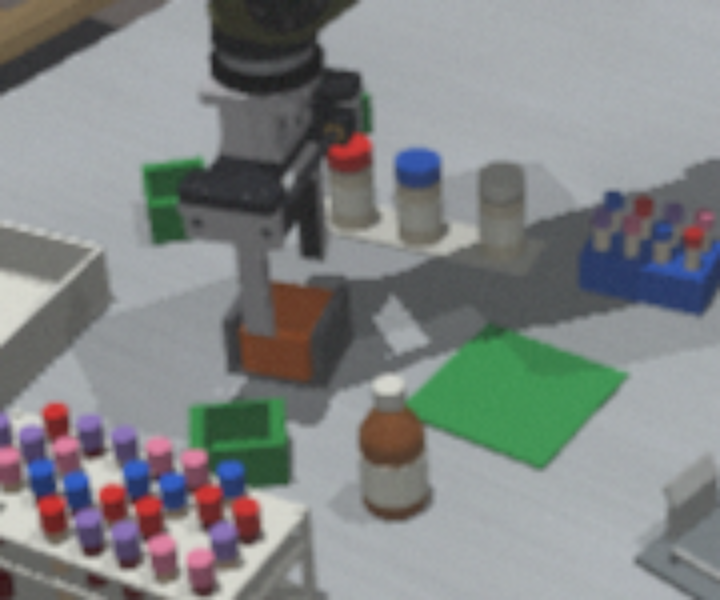

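View pics/e2.png

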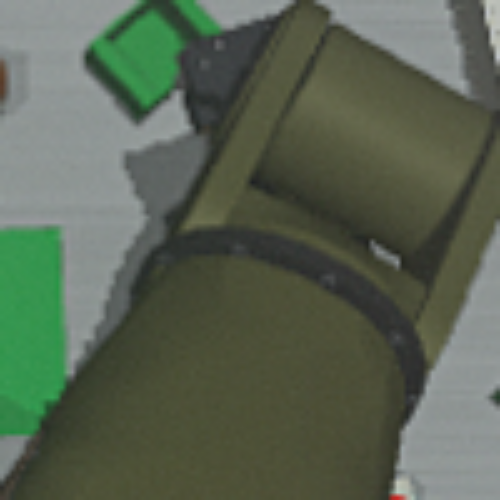

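Fingers are over the two ends of the orange carrier (crop (260,330)). Descend and grip.

```bash
python3 -m jog '{"linear":[[0,-0.2,-1.2],[0,-0.2,-2.4],[0,-0.2,-3.6],[0,-0.2,-4.4],[0,-0.2,-4.4]],"twist":[[0,0,0],[0,0,0],[0,0,0],[0,0,0],[0,0,0]]}'; python3 -m jog '{"linear":[[0,0,0],[0,0,0],[0,0,0],[0,0,0],[0,0,0]],"twist":[[0,0,0],[0,0,0],[0,0,0],[0,0,0],[0,0,0]]}' 0.5 20
```

```text
time: 9.05
eef_pos: [593.9, -291.4, 35.0]
eef_rot: [-0.001, -0.166, 0.986, 0.001]
force: [-0.0, 0.4, -0.1]
width: 94.1
time: 9.55
eef_pos: [594.6, -291.8, 37.0]
eef_rot: [0.0, -0.166, 0.986, -0.0]
force: [-0.6, 0.1, 2.1]
width: 63.9
```

```bash
python3 -m jog '{"linear":[[0,0,1.5],[0,0,3.5],[0,0,5.5],[0,0,7.5],[0,0,9]],"twist":[[0,0,0],[0,0,0],[0,0,0],[0,0,0],[0,0,0]]}'; python3 -m jog '{"linear":[[-0.6,2,0],[-1.3,4,0],[-2,6,0],[-2.6,8,0],[-3.3,10,0]],"twist":[[0,0,8],[0,0,16],[0,0,24],[0,0,32],[0,0,40]]}';python3 -m jog '{"linear":[[-0.6,2,0],[-1.3,4,0],[-2,6.3,0],[-2,6.3,0],[-2,6.3,-1]],"twist":[[0,0,8],[0,0,16],[0,0,23],[0,0,23],[0,0,23]]}';  python3 - <<'E'
from h import *
i=vision.get_image("scene")[140:290,120:300]
cv2.imwrite("pics/e3.png",cv2.resize(i,None,fx=4,fy=4)[:,:,::-1]);o=get_obs();print(o["eef_pos"],o["eef_rot"])
E
```

```text
time: 10.05
eef_pos: [594.8, -291.8, 129.1]
eef_rot: [0.001, -0.166, 0.986, -0.001]
force: [-0.9, 0.9, -1.1]
width: 64.1
time: 10.55
eef_pos: [561.2, -190.9, 127.2]
eef_rot: [0.0, -0.495, 0.869, -0.0]
force: [-0.7, 0.5, -1.4]
width: 63.8
time: 11.05
eef_pos: [542.4, -128.9, 118.0]
eef_rot: [0.001, -0.656, 0.755, -0.001]
force: [0.1, -0.2, -0.6]
width: 64.0
[ 541.38076862 -129.05042237  115.28071494] [-1.83122240e-04 -6.55692959e-01  7.55027601e-01  1.76128297e-04]
```

View pics/e3.png

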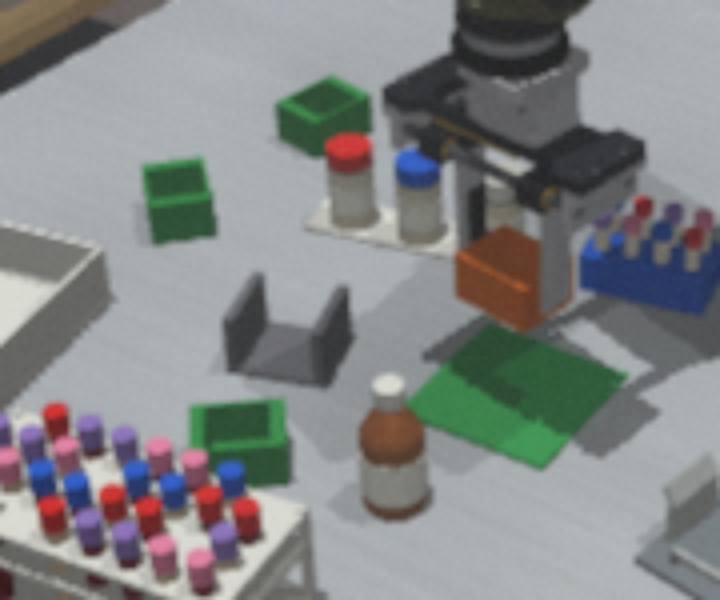

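Carrier is out of the bay, level in the jaws over the mat (crop (515,275)). Lower it.

```bash
python3 -m jog '{"linear":[[0,0,-2],[0,0,-4],[0,0,-6],[0,0,-7.2],[0,0,-8]],"twist":[[0,0,0],[0,0,0],[0,0,0],[0,0,0],[0,0,0]]}'; python3 -m jog '{"linear":[[0,0,-0.1],[0,0,-0.2],[0,0,-0.2],[0,0,-0.2],[0,0,-0.2]],"twist":[[0,0,0],[0,0,0],[0,0,0],[0,0,0],[0,0,0]]}'
```

```text
time: 11.6
eef_pos: [541.3, -129.2, 35.5]
eef_rot: [-0.0, -0.656, 0.755, 0.001]
force: [-3.5, 0.0, 30.1]
width: 63.9
time: 12.1
eef_pos: [541.8, -129.0, 35.1]
eef_rot: [0.0, -0.656, 0.754, -0.0]
force: [0.8, -1.9, 2.7]
width: 64.2
```

```bash
python3 -m jog '{"linear":[[0,0,0],[0,0,0],[0,0,0],[0,0,2],[0,0,6]],"twist":[[0,0,0],[0,0,0],[0,0,0],[0,0,0],[0,0,0]]}' 1; python3 -m jog '{"linear":[[0,0,3],[0,0,4],[0,0,4],[0,0,4],[0,0,4]],"twist":[[0,0,8],[0,0,16],[0,0,24],[0,0,32],[0,0,40]]}'; python3 -m jog '{"linear":[[0,0,0],[0,0,0],[0,0,0],[0,0,0],[0,0,0]],"twist":[[0,0,8],[0,0,16],[0,0,24],[0,0,32],[0,0,40]]}'; python3 -m jog '{"linear":[[0,0,0],[0,0,-1],[0,0,-3],[0,0,-4],[0,0,-4]],"twist":[[0,0,8],[0,0,10],[0,0,10],[0,0,10],[0,0,10]]}';  python3 - <<'E'
from h import *
i=vision.get_image("scene")[140:290,120:300]
cv2.imwrite("pics/e4.png",cv2.resize(i,None,fx=4,fy=4)[:,:,::-1]);o=get_obs();print(o["eef_pos"],o["eef_rot"],o["joint_pos"][5])
E
```

```text
time: 12.6
eef_pos: [540.1, -128.2, 92.8]
eef_rot: [-0.001, -0.656, 0.754, 0.002]
force: [-0.1, -1.2, 1.1]
width: 94.0
time: 13.1
eef_pos: [541.5, -128.6, 134.7]
eef_rot: [-0.0, 0.876, -0.482, 0.0]
force: [-0.5, -0.2, -0.7]
width: 94.1
time: 13.6
eef_pos: [541.5, -128.6, 134.5]
eef_rot: [-0.0, 0.988, -0.153, -0.0]
force: [0.4, -1.1, 0.5]
width: 94.0
time: 14.1
eef_pos: [540.9, -128.5, 93.3]
eef_rot: [-0.0, 0.998, -0.069, -0.001]
force: [0.3, 0.1, 0.3]
width: 93.9
[ 541.35393692 -128.60421898   94.39703499] [-1.34842472e-04  9.97602346e-01 -6.92044185e-02 -5.38925596e-04] -0.1605600010064991
```

View pics/e4.png

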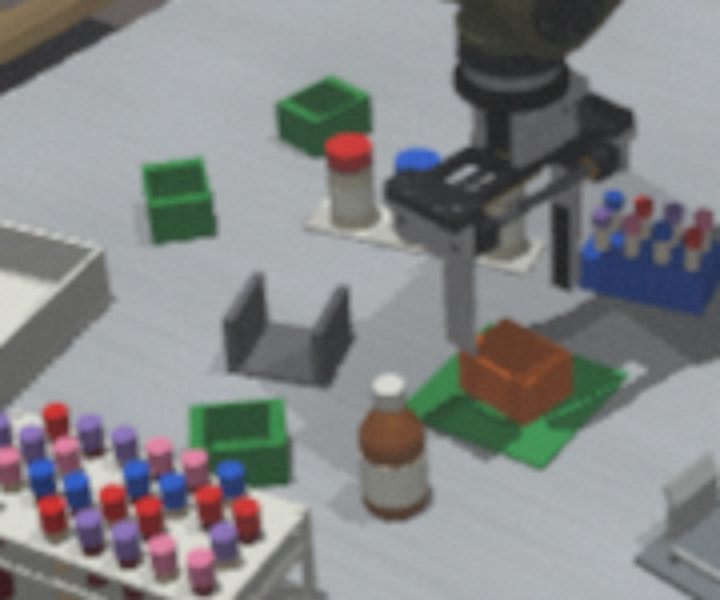

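Carrier stands square on the mat (crop (515,370)), the jaws now across its long sides. Descend and grip.

```bash
python3 -m jog '{"linear":[[0,0,-1.5],[0,0,-3],[0,0,-4.5],[0,0,-5.6],[0,0,-5.6]],"twist":[[0,0,0],[0,0,0],[0,0,0],[0,0,0],[0,0,0]]}'; python3 -m jog '{"linear":[[0,0,0],[0,0,0],[0,0,0],[0,0,0],[0,0,0]],"twist":[[0,0,0],[0,0,0],[0,0,0],[0,0,0],[0,0,0]]}' 0.4 15;python3 -m jog '{"linear":[[0,0,1],[0,0,2.5],[0,0,4],[0,0,6],[0,0,8]],"twist":[[0,0,0],[0,0,0],[0,0,0],[0,0,0],[0,0,0]]}'
```

```text
time: 14.65
eef_pos: [540.8, -128.5, 37.0]
eef_rot: [-0.0, 0.998, -0.069, -0.001]
force: [-0.4, -0.1, 0.3]
width: 93.9
time: 15.15
eef_pos: [541.6, -128.7, 38.9]
eef_rot: [0.0, 0.998, -0.069, 0.0]
force: [0.7, 0.0, -0.2]
width: 57.4
time: 15.65
eef_pos: [541.6, -128.7, 120.8]
eef_rot: [0.0, 0.998, -0.069, 0.001]
force: [0.8, -1.0, -0.7]
width: 49.9
```

Grip completed as the lift began; check how high the carrier sits in the fingers.

```bash
python3 - <<'E'
from h import *
i=vision.get_image("scene")
cv2.imwrite("pics/e5.png",cv2.resize(i[150:260,200:310],None,fx=5.4,fy=5.4,interpolation=cv2.INTER_CUBIC)[:,:,::-1]);o=get_obs();print(o["eef_pos"],o["width"])
m=mask(i,3,18,120,40,(225,190,275,245));print(blob(m))
xs=np.array([.1396,.9902,0]);ys=np.array([-.9902,.1396,0])
c=np.array([541.6,-128.7,0])
for zb in (86,81,76): print(zb,proj("scene",[c+a*32*xs+b*25*ys+[0,0,zb+h] for h in(0,36) for a,b in((-1,-1),(1,-1),(1,1),(-1,1))]).round(1).tolist())
y,x=np.nonzero(m);print([(x[k],y[k]) for k in (x.argmin(),x.argmax(),y.argmin(),y.argmax())])
E
```

```text
[ 542.93166238 -129.1090931   124.12328536] 49.953699087876814
(array([250.50127877, 212.26086957]), np.int32(391), ((247.71539306640625, 211.1230926513672), (28.90009117126465, 21.333972930908203), 29.744882583618164))
86 [[233.1, 214.4], [250.2, 223.8], [262.5, 215.7], [245.5, 206.7], [232.8, 203.7], [250.1, 213.0], [262.6, 204.9], [245.3, 196.1]]
81 [[233.2, 215.9], [250.2, 225.3], [262.5, 217.1], [245.5, 208.2], [232.8, 205.2], [250.1, 214.5], [262.6, 206.5], [245.4, 197.6]]
76 [[233.2, 217.4], [250.2, 226.8], [262.4, 218.6], [245.5, 209.6], [232.9, 206.7], [250.1, 216.0], [262.5, 208.0], [245.4, 199.1]]
[(np.int64(234), np.int64(206)), (np.int64(262), np.int64(207)), (np.int64(245), np.int64(199)), (np.int64(249), np.int64(224))]
```

View pics/e5.png

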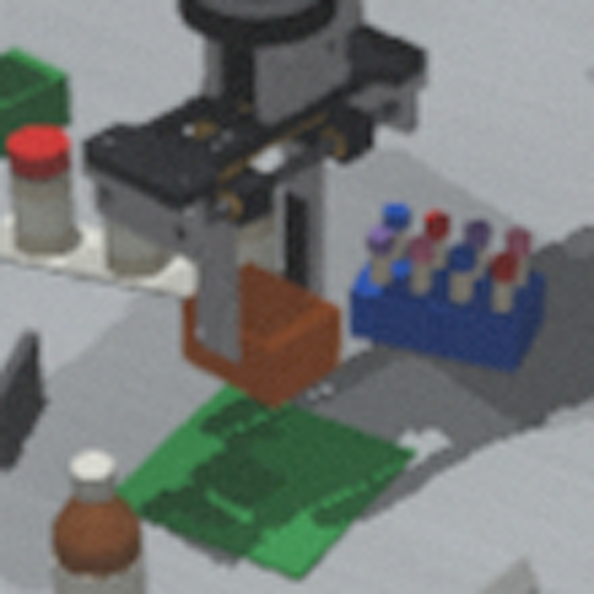

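Carrier bottom is ~36 mm below the TCP, level, fingertips ~10 mm above its bottom. Check the dock's position on the earlier top picture (arm up).

```bash
python3 - <<'E'
from h import *
o=np.array([608.6,169.8]);a=np.radians(82.1);xs=np.array([np.cos(a),np.sin(a)]);ys=np.array([-xs[1],xs[0]])
W=lambda x,y,z:np.r_[o+x*xs+y*ys,z]
t=cv2.imread("pics/d7.png")
pts=[W(-85+x,y,10) for x in(-36,36) for y in(-31,31)]+[W(0,y,88) for y in(-40,40)]+[W(65,y,115) for y in(-16,16)]+[W(x,y,5) for x in (-126,126) for y in (-50,50)]
T=cv2.resize(t[140:210,90:230],None,fx=5.5,fy=5.5,interpolation=cv2.INTER_CUBIC)
for p in proj("top",pts): cv2.circle(T,tuple(int(v) for v in (p-[90,140]+.5)*5.5),3,(255,0,255),-1)
cv2.imwrite("pics/d8.png",T)
E
```

```text
(no output)
```

View pics/d8.png

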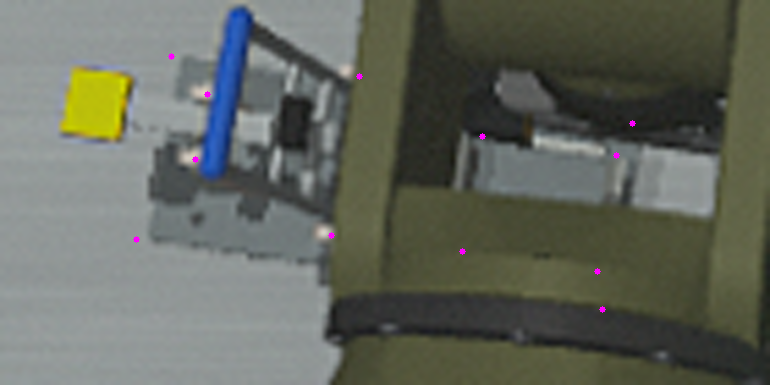

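Lips and posts suggest the station lies ~1.2 mm further in +x (lip seen at y=141 vs dot 148). Use dock = (598, 85.6). Travel there.

```bash
python3 -m jog '{"linear":[[1,4,0],[2,8,0],[3.1,12,0],[4.2,16,0],[5.2,20,0]],"twist":[[0,0,0],[0,0,0],[0,0,0],[0,0,0],[0,0,0]]}' - 25; python3 -m jog '{"linear":[[0.2,0.7,0],[0.4,1.4,0],[0.4,1.4,0],[0.4,1.4,-0.5],[0.4,1.4,-1]],"twist":[[0,0,0],[0,0,0],[0,0,0],[0,0,0],[0,0,0]]}';  python3 - <<'E'
from h import *
i=vision.get_image("scene");t=vision.get_image("top")
cv2.imwrite("pics/f1.png",cv2.resize(i[190:320,250:380],None,fx=4.6,fy=4.6,interpolation=cv2.INTER_CUBIC)[:,:,::-1])
cv2.imwrite("pics/f2.png",cv2.resize(t[130:220,90:230],None,fx=5,fy=5,interpolation=cv2.INTER_CUBIC)[:,:,::-1])
for _ in range(3): print(get_obs()["eef_pos"])
E
```

```text
time: 16.2
eef_pos: [593.9, 73.0, 119.3]
eef_rot: [-0.0, 0.998, -0.069, 0.0]
force: [0.4, -0.7, -0.7]
width: 49.3
time: 16.7
eef_pos: [597.4, 84.2, 108.4]
eef_rot: [0.0, 0.998, -0.07, 0.0]
force: [-0.1, -0.0, -1.0]
width: 49.7
[597.08098339  84.44396995 107.6624545 ]
[597.08098339  84.44396995 107.6624545 ]
[597.08098339  84.44396995 107.6624545 ]
```

View pics/f1.png

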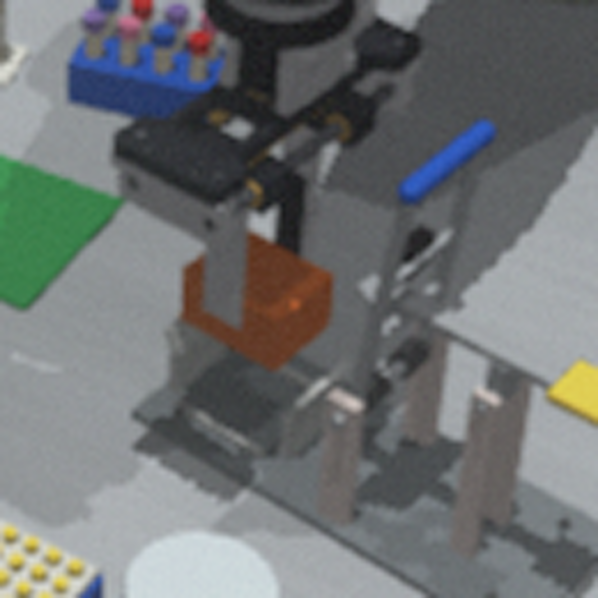

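Carrier hangs over the dock between the cheeks (crop (265,300) over (240,400)). Lower.

```bash
python3 -m jog '{"linear":[[0.07,0.1,-1.5],[0.07,0.1,-3],[0.07,0.1,-4.3],[0.07,0.1,-5.4],[0.07,0.1,-6.0]],"twist":[[0,0,0],[0,0,0],[0,0,0],[0,0,0],[0,0,0]]}'
```

```text
time: 17.3
eef_pos: [597.4, 86.4, 47.9]
eef_rot: [0.0, 0.998, -0.069, -0.001]
force: [-22.7, -0.3, 40.0]
width: 49.7
```

40 N up and -23 N in x at ~5 mm before seating: touching a lip. Back up and look.

```bash
python3 -m jog '{"linear":[[0,0,0.8],[0,0,0.8],[0,0,0.8],[0,0,0.8],[0,0,0.8]],"twist":[[0,0,0],[0,0,0],[0,0,0],[0,0,0],[0,0,0]]}';  python3 - <<'E'
from h import *
i=vision.get_image("scene");t=vision.get_image("top")
cv2.imwrite("pics/f3.png",cv2.resize(i[220:320,265:365],None,fx=6,fy=6,interpolation=cv2.INTER_CUBIC)[:,:,::-1])
cv2.imwrite("pics/f4.png",cv2.resize(t[130:220,120:230],None,fx=6,fy=6,interpolation=cv2.INTER_CUBIC)[:,:,::-1])
o=get_obs();print(o["eef_pos"],o["force"])
E
```

```text
time: 17.8
eef_pos: [598.2, 86.3, 56.4]
eef_rot: [-0.0, 0.998, -0.069, -0.0]
force: [0.1, 0.4, -1.2]
width: 50.0
[598.17916266  86.29678109  56.49869563] [ 0.71907531  0.45576009 -0.82416258]
```

View pics/f3.png

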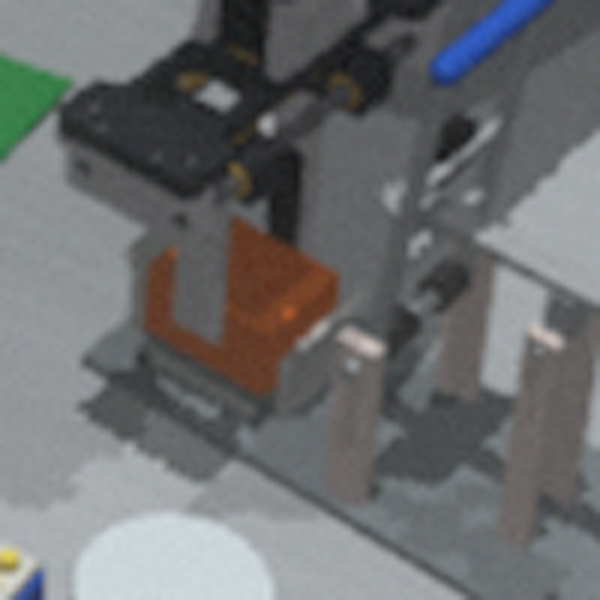

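View pics/f4.png

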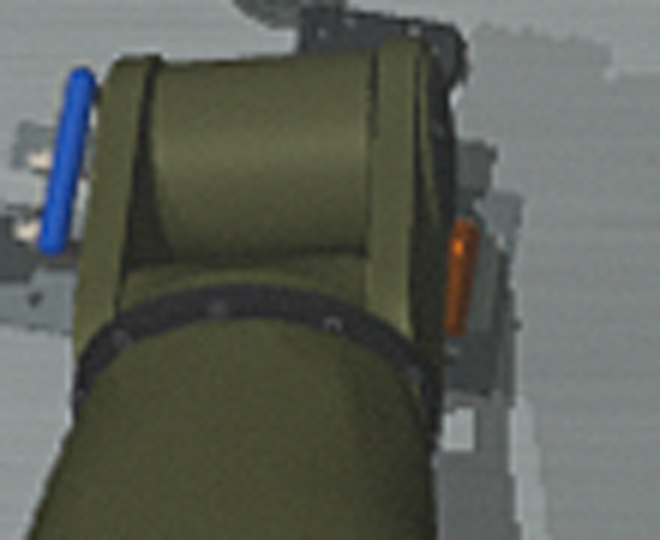

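```bash
python3 - <<'E'
from h import *
s=cv2.imread("pics/d6.png") 
# d6: scene crop 200..420 x 150..330 at 3.3; use higher zoom of dock, arm up
S=cv2.resize(s[320:480,230:460],None,fx=3.4,fy=3.4,interpolation=cv2.INTER_CUBIC)
t=cv2.imread("pics/top0.png");T=cv2.resize(t[155:200,165:220],None,fx=11,fy=11,interpolation=cv2.INTER_CUBIC)
for dx,col in((0,(255,0,255)),(-2,(0,255,255))):
  o=np.array([608.6+dx,169.8]);a=np.radians(82.1);xs=np.array([np.cos(a),np.sin(a)]);ys=np.array([-xs[1],xs[0]])
  W=lambda x,y,z:np.r_[o+x*xs+y*ys,z]
  pts=[W(-85+x,y,10) for y in(-29,-33,29,33) for x in np.linspace(-20,20,5)]
  for p in proj("scene",pts):
    q=(((p-[200,150]+.5)*3.3)-[230,320])*3.4; cv2.circle(S,tuple(int(v) for v in q),2,col,-1)
  for p in proj("top",pts):
    q=(p-[165,155]+.5)*11; cv2.circle(T,tuple(int(v) for v in q),2,col,-1)
cv2.imwrite("pics/f5.png",S);cv2.imwrite("pics/f6.png",T)
E
```

```text
(no output)
```

View pics/f5.png

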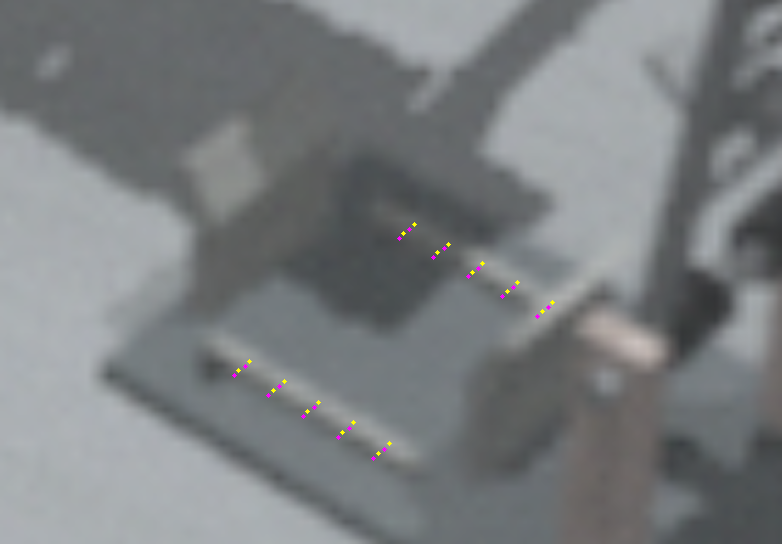

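View pics/f6.png

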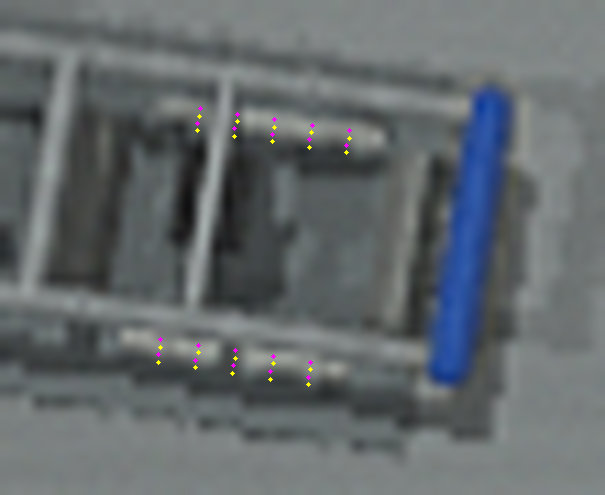

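Top and scene views disagree by ~2-3 mm in x on the lips (scene puts them further -x, as does the contact force). Shift -2.5 mm and try again gently.

```bash
python3 -m jog '{"linear":[[-0.25,0,0],[-0.25,0,0],[-0.25,0,-0.4],[-0.25,0,-0.7],[-0.25,0,-0.9]],"twist":[[0,0,0],[0,0,0],[0,0,0],[0,0,0],[0,0,0]]}'
```

```text
time: 18.4
eef_pos: [595.6, 86.3, 47.8]
eef_rot: [0.0, 0.998, -0.069, -0.0]
force: [-11.9, -1.4, 24.0]
width: 49.9
```

```bash
python3 - <<'E'
from h import *
i=vision.get_image("scene")
cv2.imwrite("pics/f7.png",cv2.resize(i[225:305,275:355],None,fx=7.5,fy=7.5,interpolation=cv2.INTER_CUBIC)[:,:,::-1])
o=get_obs();print(o["eef_pos"],o["force"])
m=mask(i,3,18,120,40,(270,240,330,300));
y,x=np.nonzero(m);print([(x[k],y[k]) for k in (x.argmin(),x.argmax(),y.argmin(),y.argmax())])
a=np.radians(82.1);xs=np.array([np.cos(a),np.sin(a),0]);ys=np.array([-xs[1],xs[0],0])
c=np.array([595.8,86.3,0])
for zb in (5,8,11): print(zb,proj("scene",[c+a*32*xs+b*25*ys+[0,0,zb+h] for h in(0,36) for a,b in((-1,-1),(1,-1),(1,1),(-1,1))]).round(1).tolist())
E
```

```text
[595.63663947  86.28918171  47.84848136] [-2.14568968 -0.5475981   2.51819759]
[(np.int64(290), np.int64(267)), (np.int64(320), np.int64(267)), (np.int64(304), np.int64(259)), (np.int64(307), np.int64(286))]
5 [[288.8, 277.4], [308.6, 289.2], [320.3, 278.9], [300.6, 267.7], [289.3, 267.0], [309.5, 278.7], [321.3, 268.4], [301.3, 257.3]]
8 [[288.8, 276.6], [308.7, 288.3], [320.4, 278.0], [300.7, 266.8], [289.3, 266.1], [309.6, 277.8], [321.4, 267.6], [301.4, 256.5]]
11 [[288.8, 275.7], [308.7, 287.5], [320.5, 277.2], [300.7, 266.0], [289.4, 265.2], [309.6, 276.9], [321.5, 266.7], [301.4, 255.6]]
```

View pics/f7.png

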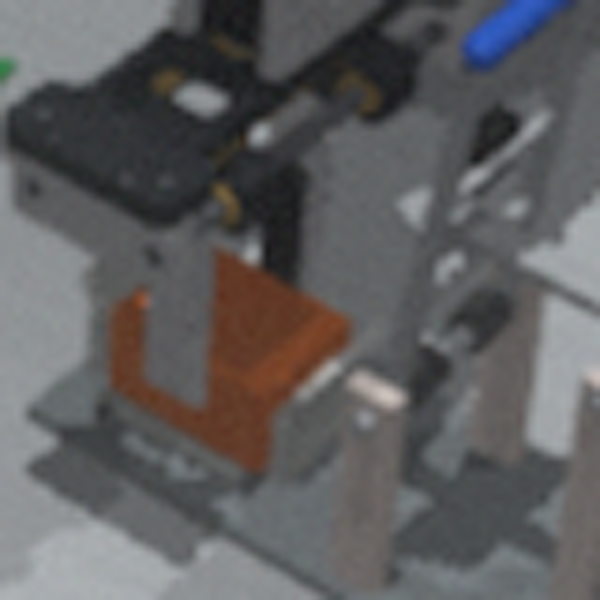

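The bottom edge meets the floor just behind the near lip (crop (190,430)) and the corners fit a bottom at z≈5–7: it looks seated, the carrier sitting lower in the fingers than thought. Release, rise and check from both cameras.

```bash
python3 -m jog '{"linear":[[0,0,0],[0,0,0],[0,0,0],[0,0,0],[0,0,3]],"twist":[[0,0,0],[0,0,0],[0,0,0],[0,0,0],[0,0,0]]}' 1; python3 -m jog '{"linear":[[-1,-1,5],[-2,-5,10],[-4,-9,12],[-6,-13,12],[-8,-17,12]],"twist":[[0,0,0],[0,0,0],[0,0,0],[0,0,0],[0,0,0]]}';python3 - <<'E'
from h import *
i=vision.get_image("scene");t=vision.get_image("top")
o=get_obs();print(o["eef_pos"],o["force"])
m=mask(i,3,18,120,40,(270,240,330,300));
y,x=np.nonzero(m);print([(x[k],y[k]) for k in (x.argmin(),x.argmax(),y.argmin(),y.argmax())])
m=mask(t,3,18,100,40,(165,150,230,200));print(blob(m))
cv2.imwrite("pics/g1.png",cv2.resize(i[225:305,275:355],None,fx=7.5,fy=7.5,interpolation=cv2.INTER_CUBIC)[:,:,::-1])
cv2.imwrite("pics/g2.png",cv2.resize(t[140:210,110:220],None,fx=7,fy=7,interpolation=cv2.INTER_CUBIC)[:,:,::-1])
E
```

```text
time: 18.95
eef_pos: [593.9, 86.1, 74.5]
eef_rot: [0.0, 0.998, -0.069, -0.003]
force: [-0.2, -1.0, 0.3]
width: 86.7
time: 19.45
eef_pos: [516.0, -83.4, 199.0]
eef_rot: [0.0, 0.998, -0.069, 0.001]
force: [1.1, -0.7, 0.6]
width: 93.9
[514.80940638 -86.01249587 198.26639648] [-0.15652531  0.78601396 -0.47522218]
[(np.int64(290), np.int64(266)), (np.int64(320), np.int64(267)), (np.int64(301), np.int64(257)), (np.int64(308), np.int64(286))]
(array([186.32771084, 175.59759036]), np.int32(415), ((185.875732421875, 175.5577850341797), (23.79694938659668, 18.627004623413086), 8.746162414550781))
```

View pics/g1.png

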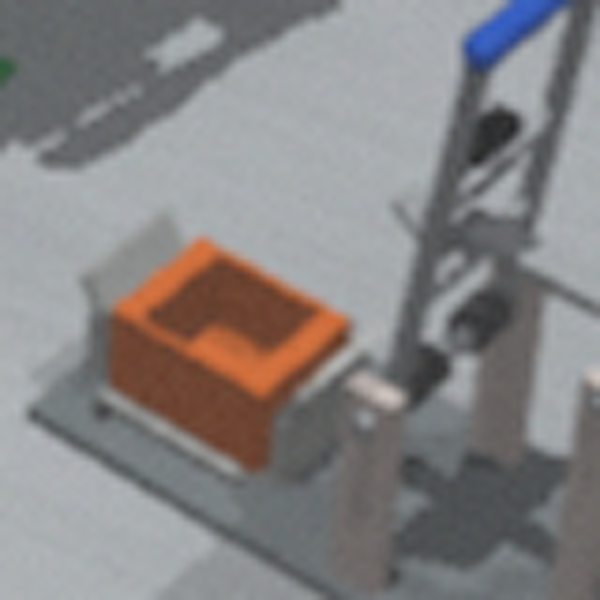

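View pics/g2.png

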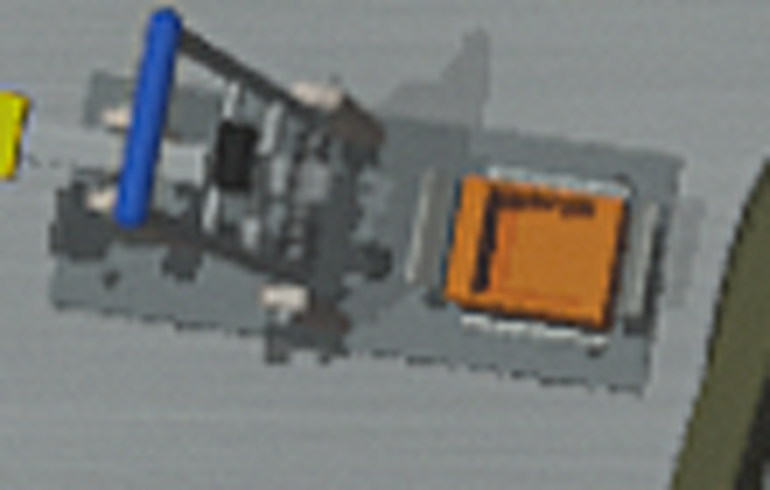

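```bash
python3 - <<'E'
from h import *
f=lambda x,y,ox,oy,k:((x+.5)/k-.5+ox,(y+.5)/k-.5+oy)
sc=[(110,310),(203,240),(352,330),(262,395)]; tp=[(608,328),(445,300),(463,178),(628,195)]
# match: scene left = -y,+x ... print each by plane 41 and then tri
S=[onz("scene",f(*p,275,225,7.5),41).round(1) for p in sc];T=[onz("top",f(*p,110,140,7),41).round(1) for p in tp]
print(S,T,np.mean(S,0),np.mean(T,0))
cs=np.mean(sc,0);ct=np.mean(tp,0);print(tri(f(*ct,110,140,7),f(*cs,275,225,7.5)))
E
```

```text
[array([612.7,  48.9,  41. ]), array([563.5,  57.2,  41. ]), array([575.6, 122. ,  41. ]), array([620.5, 112.1,  41. ])] [array([564.7,  55.1,  41. ]), array([575.3, 121. ,  41. ]), array([624.9, 115.3,  41. ]), array([618.6,  48.5,  41. ])] [593.075  85.05   41.   ] [595.875  84.975  41.   ]
(array([595.17093426,  85.41534149,  42.31282422]), np.float64(1.6598457525189834))
```

Carrier top triangulates to z=42 (41 expected), corners consistent, lips visible on both sides: seated flat. Now the red pot, at (433,-362); the jaw direction stays.

```bash
python3 -m jog '{"linear":[[-1.4,-4.6,0],[-2.8,-9.2,0],[-4.2,-13.8,0],[-5.6,-18.4,0],[-7,-23,0]],"twist":[[0,0,0],[0,0,0],[0,0,0],[0,0,0],[0,0,0]]}' 0.7 15;python3 -m jog '{"linear":[[-0.8,-2.6,0],[-1.2,-4.6,0],[-1.2,-4.6,-1],[-1.2,-4.6,-3],[-1.2,-4.6,-5]],"twist":[[0,0,0],[0,0,0],[0,0,0],[0,0,0],[0,0,0]]}'; python3 - <<'E'
from h import *
i=vision.get_image("scene")
o=get_obs();print(o["eef_pos"],o["force"],o["width"])
cv2.imwrite("pics/h1.png",cv2.resize(i[110:220,170:280],None,fx=5.4,fy=5.4,interpolation=cv2.INTER_CUBIC)[:,:,::-1])
E
```

```text
time: 20.05
eef_pos: [446.1, -313.4, 197.7]
eef_rot: [0.0, 0.998, -0.069, 0.0]
force: [0.4, 0.3, -0.3]
width: 66.0
time: 20.55
eef_pos: [435.0, -356.9, 146.4]
eef_rot: [-0.0, 0.998, -0.069, 0.0]
force: [0.5, -0.4, -1.3]
width: 65.4
[ 434.06087649 -355.91287353  142.94261994] [-0.06321297  0.63365845 -4.71121657] 66.14144237497489
```

View pics/h1.png

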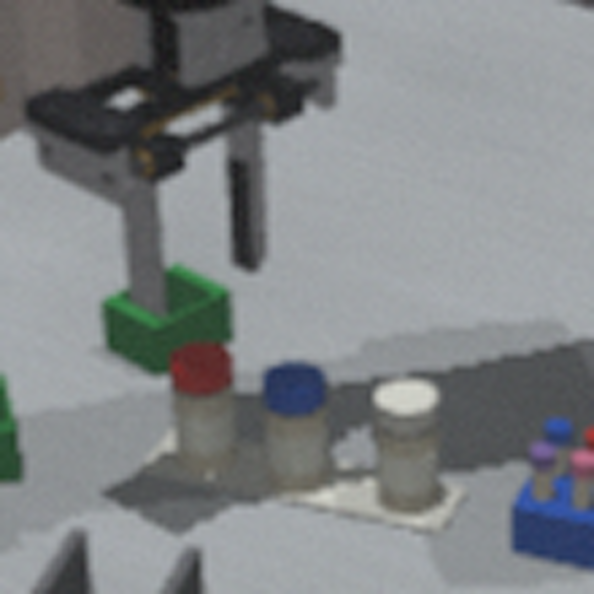

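Fingers hang above the red pot (pot at crop (203,400)). Fine-shift and descend.

```bash
python3 -m jog '{"linear":[[-0.1,-0.5,0],[-0.1,-0.5,-0.5],[-0.1,-0.5,-1.5],[-0.1,-0.5,-2.5],[-0.1,-0.5,-3.2]],"twist":[[0,0,0],[0,0,0],[0,0,0],[0,0,0],[0,0,0]]}'; python3 - <<'E'
from h import *
i=vision.get_image("scene")
o=get_obs();print(o["eef_pos"],o["force"],o["width"])
cv2.imwrite("pics/h2.png",cv2.resize(i[110:220,170:280],None,fx=5.4,fy=5.4,interpolation=cv2.INTER_CUBIC)[:,:,::-1])
E
```

```text
time: 21.1
eef_pos: [433.4, -362.8, 114.6]
eef_rot: [-0.0, 0.998, -0.069, -0.0]
force: [0.5, -1.0, -1.0]
width: 65.8
[ 433.09230049 -362.53666455  113.58536205] [-0.39400139 -0.06433832 -1.3168817 ] 65.54482718079251
```

View pics/h2.png

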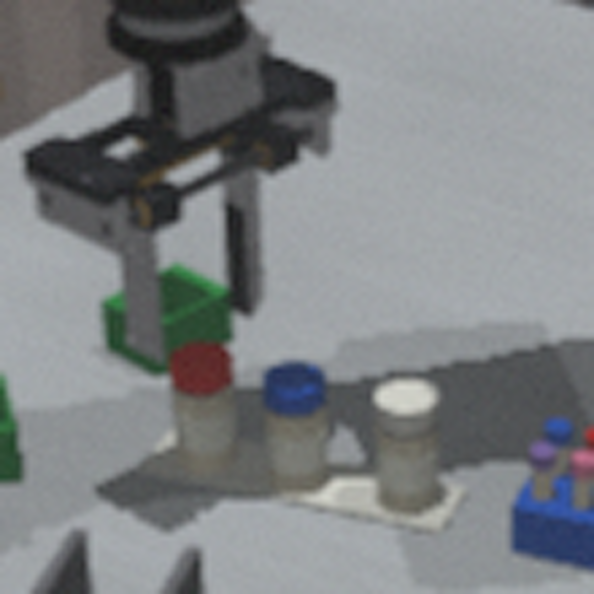

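```bash
python3 -m jog '{"linear":[[0,0.05,-1.2],[0,0.05,-2.4],[0,0.05,-3.6],[0,0.05,-4.7],[0,0.05,-4.7]],"twist":[[0,0,0],[0,0,0],[0,0,0],[0,0,0],[0,0,0]]}'; python3 -m jog '{"linear":[[0,0,0],[0,0,0],[0,0,0],[0,0,0],[0,0,0]],"twist":[[0,0,0],[0,0,0],[0,0,0],[0,0,0],[0,0,0]]}' 0.3 15; python3 -m jog '{"linear":[[0,0,0],[0,0,0],[0,0,0],[0,0,0],[0,0,0]],"twist":[[0,0,0],[0,0,0],[0,0,0],[0,0,0],[0,0,0]]}'
```

```text
time: 21.65
eef_pos: [432.9, -362.0, 66.7]
eef_rot: [-0.001, 0.998, -0.069, -0.001]
force: [-0.2, 1.6, 0.8]
width: 66.0
time: 22.15
eef_pos: [433.6, -362.6, 68.9]
eef_rot: [0.0, 0.998, -0.069, 0.0]
force: [-1.9, 0.0, 1.0]
width: 36.0
time: 22.65
eef_pos: [433.6, -362.7, 68.8]
eef_rot: [0.0, 0.998, -0.069, 0.0]
force: [-0.9, 0.8, 4.2]
width: 35.8
```

```bash
python3 -m jog '{"linear":[[0,0,1],[0,0,3],[0,0,5],[0,0,7.5],[0,0,10]],"twist":[[0,0,0],[0,0,0],[0,0,0],[0,0,0],[0,0,0]]}' - 20; python3 - <<'E'
from h import *
i=vision.get_image("scene")
o=get_obs();print(o["eef_pos"],o["force"],o["width"])
cv2.imwrite("pics/h3.png",cv2.resize(i[90:210,165:285],None,fx=5,fy=5,interpolation=cv2.INTER_CUBIC)[:,:,::-1])
E
```

```text
time: 23.15
eef_pos: [433.4, -362.3, 169.8]
eef_rot: [-0.0, 0.998, -0.069, -0.0]
force: [-0.1, 0.3, -0.9]
width: 36.1
[ 434.43529999 -363.30984821  174.20713788] [ 0.75971022 -0.32587128  3.56919567] 35.626730640836385
```

View pics/h3.png

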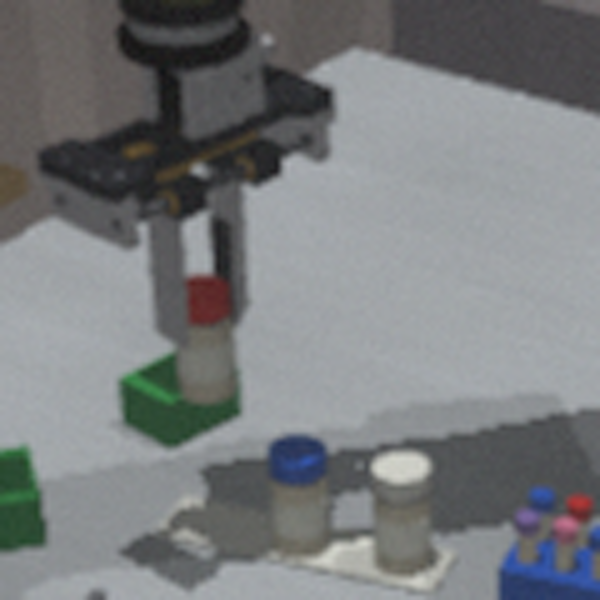

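Pot lifted upright (crop (207,340)), neighbours standing. Carry to the dock.

```bash
python3 -m jog '{"linear":[[0.7,1.9,0.3],[2.0,5.6,0.6],[3.4,9.4,1],[4.8,13.2,1],[6.1,17,1]],"twist":[[0,0,0],[0,0,0],[0,0,0],[0,0,0],[0,0,0]]}'; python3 -m jog '{"linear":[[1.4,3.8,0],[2.7,7.5,0],[4.1,11.3,0],[5.4,15,0],[6.8,18.8,0]],"twist":[[0,0,0],[0,0,0],[0,0,0],[0,0,0],[0,0,0]]}';  python3 -m jog '{"linear":[[1.4,3.8,0],[2.3,6.5,0],[3.0,8.5,0],[3.2,9.0,0],[3.2,9.0,0]],"twist":[[0,0,0],[0,0,0],[0,0,0],[0,0,0],[0,0,0]]}'; python3 - <<'E'
from h import *
i=vision.get_image("scene")
o=get_obs();print(o["eef_pos"],o["force"],o["width"])
m=mask(i,170,5,120,40,(270,170,350,270));B=blob(m);print(B, onz("scene",B[0],o["eef_pos"][2]-64.5+68.6))
cv2.imwrite("pics/h4.png",cv2.resize(i[180:300,250:370],None,fx=5,fy=5,interpolation=cv2.INTER_CUBIC)[:,:,::-1])
E
```

```text
time: 23.7
eef_pos: [494.8, -190.9, 178.8]
eef_rot: [-0.0, 0.998, -0.069, 0.0]
force: [0.7, -0.7, -2.1]
width: 35.7
time: 24.2
eef_pos: [562.7, -2.9, 178.7]
eef_rot: [0.0, 0.998, -0.069, -0.0]
force: [0.5, 0.1, -0.5]
width: 35.9
time: 24.7
eef_pos: [594.4, 85.6, 178.4]
eef_rot: [0.0, 0.998, -0.069, -0.0]
force: [0.1, -0.7, -1.0]
width: 35.8
[594.2918849   84.89209195 178.47278396] [ 0.02237423 -0.59165129  0.12065087] 35.58994713472785
(array([311.46067416, 224.17977528]), np.int32(89), ((311.5, 224.0), (12.0, 7.0), 90.0)) [595.59347097  93.79499291 182.57278396]
```

View pics/h4.png

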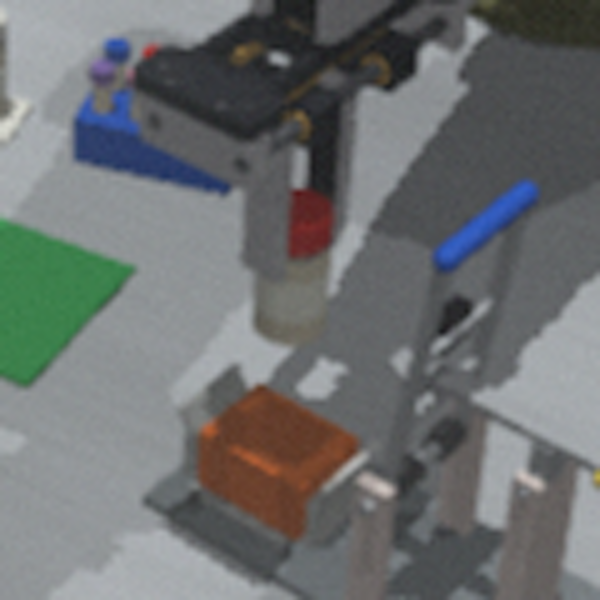

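```bash
python3 - <<'E'
from h import *
for y in (244.5,245.5): print(onz("scene",(307.8,y),114))
print(proj("scene",[[595.5,85,114],[595.5,88,114]]))
E
```

```text
[591.36323975  86.16290532 114.        ]
[594.73749529  88.04266841 114.        ]
[[306.56403824 245.22218243]
 [307.6331931  245.65860782]]
```

Pot bottom centre ~2 mm further in +y than the TCP. Correct, lower to just above the carrier and look.

```bash
python3 -m jog '{"linear":[[0.1,-0.15,-1.5],[0.1,-0.15,-3],[0.1,-0.15,-4.5],[0.1,-0.15,-6],[0.1,-0.15,-6.3]],"twist":[[0,0,0],[0,0,0],[0,0,0],[0,0,0],[0,0,0]]}'; python3 - <<'E'
from h import *
i=vision.get_image("scene")
o=get_obs();print(o["eef_pos"],o["force"],o["width"])
cv2.imwrite("pics/h5.png",cv2.resize(i[210:300,265:355],None,fx=6.6,fy=6.6,interpolation=cv2.INTER_CUBIC)[:,:,::-1])
E
```

```text
time: 25.25
eef_pos: [594.6, 83.7, 112.9]
eef_rot: [0.0, 0.998, -0.069, -0.002]
force: [-0.8, -0.0, -0.9]
width: 35.7
[594.91068795  83.77367525 113.6841215 ] [ 0.4280327  -0.404972   -0.41391482] 35.61710149645802
```

View pics/h5.png

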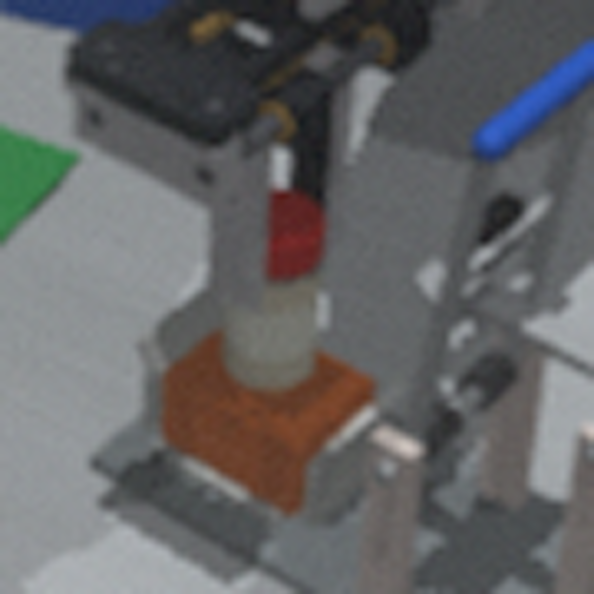

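Pot centred over the pocket (crop x 270 vs carrier 269). Lower into it.

```bash
python3 -m jog '{"linear":[[0.05,0,-0.7],[0.05,0,-1.4],[0.05,0,-2.1],[0.05,0,-2.8],[0.05,0,-3.2]],"twist":[[0,0,0],[0,0,0],[0,0,0],[0,0,0],[0,0,0]]}'; python3 -m jog '{"linear":[[0,0,-0.2],[0,0,-0.4],[0,0,-0.4],[0,0,-0.4],[0,0,-0.4]],"twist":[[0,0,0],[0,0,0],[0,0,0],[0,0,0],[0,0,0]]}'
```

```text
time: 25.8
eef_pos: [595.8, 84.0, 82.8]
eef_rot: [0.0, 0.998, -0.069, -0.0]
force: [1.5, 0.2, -0.3]
width: 35.9
time: 26.3
eef_pos: [596.1, 84.0, 79.9]
eef_rot: [-0.0, 0.998, -0.069, 0.0]
force: [-0.4, 0.2, -1.2]
width: 35.7
```

```bash
python3 -m jog '{"linear":[[0,0,-0.1],[0,0,-0.2],[0,0,-0.3],[0,0,-0.4],[0,0,-0.4]],"twist":[[0,0,0],[0,0,0],[0,0,0],[0,0,0],[0,0,0]]}'; python3 - <<'E'
from h import *
i=vision.get_image("scene")
o=get_obs();print(o["eef_pos"],o["force"],o["width"])
cv2.imwrite("pics/h6.png",cv2.resize(i[210:300,265:355],None,fx=6.6,fy=6.6,interpolation=cv2.INTER_CUBIC)[:,:,::-1])
E
```

```text
time: 26.8
eef_pos: [596.0, 84.0, 75.4]
eef_rot: [0.0, 0.998, -0.069, -0.0]
force: [-0.3, -0.2, -0.8]
width: 36.2
[596.02666348  83.95430083  75.52583975] [ 0.12945017  0.19278734 -1.16828243] 36.11590145861038
```

View pics/h6.png

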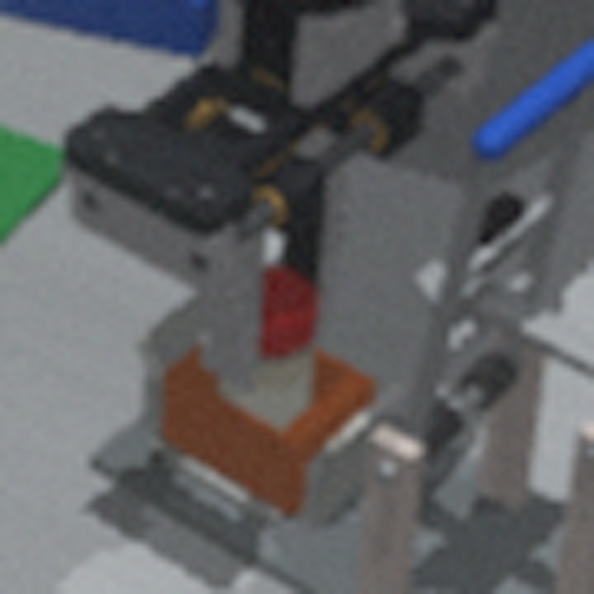

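Pot is inside the pocket, not yet touching. Go down until a light contact.

```bash
python3 -m jog '{"linear":[[0,0,-0.05],[0,0,-0.1],[0,0,-0.15],[0,0,-0.2],[0,0,-0.2]],"twist":[[0,0,0],[0,0,0],[0,0,0],[0,0,0],[0,0,0]]}'
```

```text
time: 27.35
eef_pos: [596.2, 84.1, 74.8]
eef_rot: [-0.0, 0.998, -0.069, 0.0]
force: [-5.4, 0.4, 11.6]
width: 35.8
```

```bash
python3 -m jog '{"linear":[[0,0,0],[0,0,0],[0,0,0],[0,0,0],[0,0,0]],"twist":[[0,0,0],[0,0,0],[0,0,0],[0,0,0],[0,0,0]]}' 0.7;  python3 -m jog '{"linear":[[0,0,1.5],[0,0,4],[0,0,8],[0,0,12],[0,0,16]],"twist":[[0,0,0],[0,0,0],[0,0,0],[0,0,0],[0,0,0]]}'; python3 -m jog '{"linear":[[-2,-2,2],[-4,-5,4],[-6,-8,4],[-8,-11,4],[-10,-15,4]],"twist":[[0,0,0],[0,0,0],[0,0,0],[0,0,0],[0,0,0]]}';python3 - <<'E'
from h import *
i=vision.get_image("scene");t=vision.get_image("top")
o=get_obs();print(o["eef_pos"],o["force"])
A=blob(mask(t,170,5,120,50,(165,140,230,200)));B=blob(mask(i,170,5,120,50,(270,220,340,280)));print(A[0],B[0],tri(A[0],B[0]))
cv2.imwrite("pics/i1.png",cv2.resize(i[215:315,275:400],None,fx=6,fy=6,interpolation=cv2.INTER_CUBIC)[:,:,::-1])
cv2.imwrite("pics/i2.png",cv2.resize(t[140:210,95:220],None,fx=6,fy=6,interpolation=cv2.INTER_CUBIC)[:,:,::-1])
E
```

```text
time: 27.85
eef_pos: [596.0, 84.0, 73.5]
eef_rot: [0.0, 0.998, -0.069, -0.0]
force: [0.1, -0.4, -0.9]
width: 65.5
time: 28.35
eef_pos: [595.8, 83.9, 236.6]
eef_rot: [-0.0, 0.998, -0.069, 0.0]
force: [0.6, 0.1, 0.3]
width: 65.5
time: 28.85
eef_pos: [495.0, -66.5, 275.0]
eef_rot: [0.0, 0.998, -0.069, 0.001]
force: [1.0, -0.9, -0.4]
width: 65.9
[494.397134   -69.12569646 275.1897282 ] [-0.19983042  1.19276511 -0.83631436]
[184.46853147 173.59440559] [305.41721854 256.70198675] (array([595.20279238,  83.98263842,  76.22675061]), np.float64(0.11703879433616492))
```

View pics/i1.png

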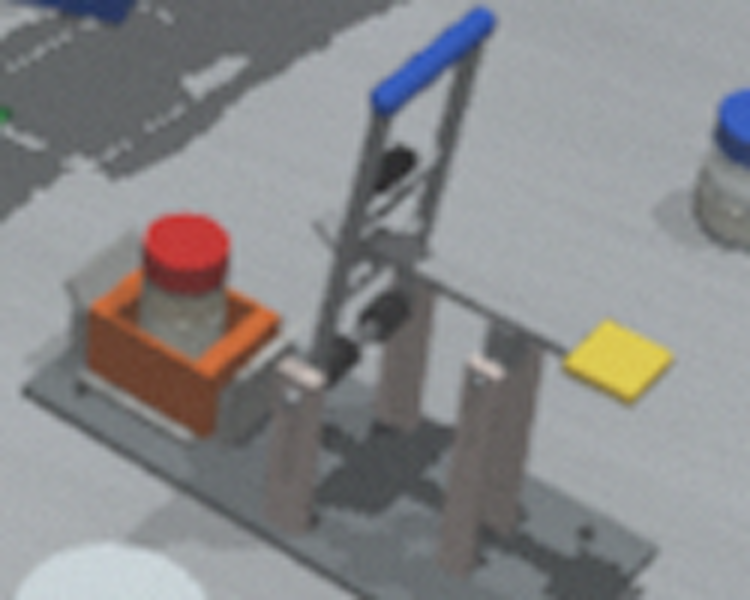

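View pics/i2.png

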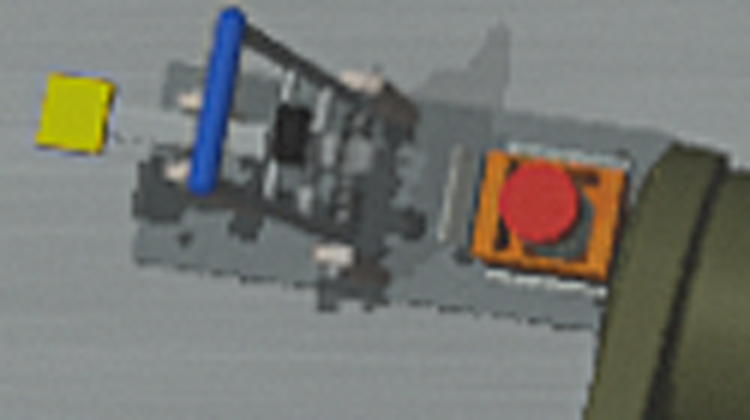

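Pot stands upright in the pocket (lid at crop (187,250); z 76 vs 77.6 expected), arm still cocked. Now go round on the robot's side to the trigger with closed fingers.

```bash
python3 -m jog '{"linear":[[0,4.5,0],[0,9,0],[0,13.5,0],[0,18,0],[0,22.5,0]],"twist":[[0,0,0],[0,0,0],[0,0,0],[0,0,0],[0,0,0]]}' 0 20;  python3 -m jog '{"linear":[[1,4.5,0],[3,8,0],[6,11,0],[10,12,0],[12.5,12.2,0]],"twist":[[0,0,0],[0,0,0],[0,0,0],[0,0,0],[0,0,0]]}'; python3 -m jog '{"linear":[[0,0,0],[0,0,0],[0,0,0],[0,0,0],[0,0,0]],"twist":[[0,0,0],[0,0,0],[0,0,0],[0,0,0],[0,0,0]]}'
```

```text
time: 29.45
eef_pos: [495.7, 161.4, 274.7]
eef_rot: [-0.0, 0.998, -0.069, 0.001]
force: [1.3, -0.4, 0.2]
width: 29.0
time: 29.95
eef_pos: [622.1, 283.1, 273.7]
eef_rot: [-0.0, 0.998, -0.068, 0.0]
force: [-0.1, -1.1, -0.0]
width: 0.6
time: 30.45
eef_pos: [620.6, 281.0, 274.4]
eef_rot: [-0.0, 0.998, -0.069, 0.0]
force: [0.5, -0.3, 0.9]
width: 0.1
```

```bash
python3 -m jog '{"linear":[[0.3,-0.2,-2],[0.3,-0.2,-4.5],[0.3,-0.2,-7],[0.3,-0.2,-9],[0.3,-0.2,-10.2]],"twist":[[0,0,0],[0,0,0],[0,0,0],[0,0,0],[0,0,0]]}'; python3 - <<'E'
from h import *
i=vision.get_image("scene")
o=get_obs();print(o["eef_pos"],o["force"])
cv2.imwrite("pics/j1.png",cv2.resize(i[195:315,280:420],None,fx=5,fy=5,interpolation=cv2.INTER_CUBIC)[:,:,::-1])
E
```

```text
time: 30.95
eef_pos: [623.4, 278.8, 170.2]
eef_rot: [0.0, 0.998, -0.069, -0.001]
force: [0.1, -0.5, -1.1]
width: 0.4
[623.17832047 278.68226056 168.76753417] [-0.13975775 -0.78150548 -1.74727052]
```

View pics/j1.png

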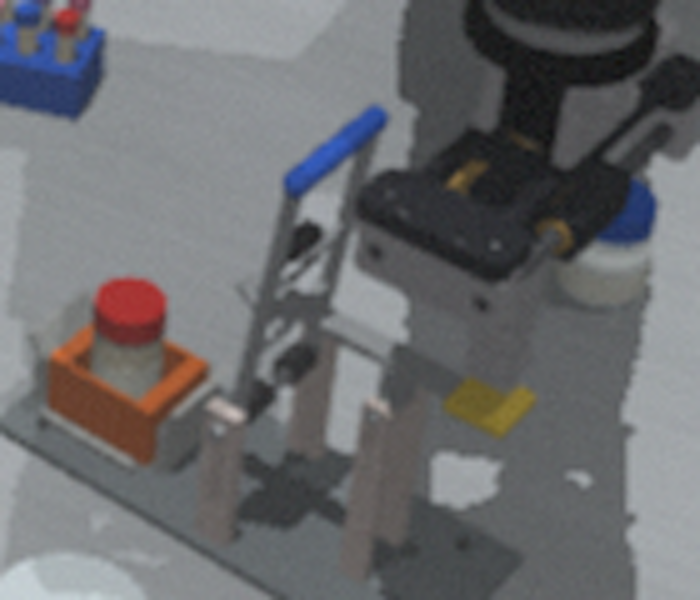

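Fingertips are over the yellow paddle (crop (490,400)). Press in steps.

```bash
python3 -m jog '{"linear":[[0,0,-0.5],[0,0,-0.8],[0,0,-1.0],[0,0,-1.2],[0,0,-1.3]],"twist":[[0,0,0],[0,0,0],[0,0,0],[0,0,0],[0,0,0]]}'
```

```text
time: 31.5
eef_pos: [624.5, 279.4, 161.5]
eef_rot: [-0.001, 0.998, -0.069, 0.001]
force: [-6.9, -1.6, 19.8]
width: 0.6
```

```bash
python3 -m jog '{"linear":[[0,0,-0.1],[0,0,-0.2],[0,0,-0.3],[0,0,-0.3],[0,0,-0.3]],"twist":[[0,0,0],[0,0,0],[0,0,0],[0,0,0],[0,0,0]]}'; python3 - <<'E'
from h import *
i=vision.get_image("scene")
o=get_obs();print(o["eef_pos"],o["force"])
cv2.imwrite("pics/j2.png",cv2.resize(i[195:315,280:420],None,fx=5,fy=5,interpolation=cv2.INTER_CUBIC)[:,:,::-1])
E
```

```text
time: 32.0
eef_pos: [624.7, 280.3, 159.6]
eef_rot: [-0.002, 0.998, -0.069, 0.002]
force: [-6.3, 3.7, 18.6]
width: 0.3
[624.67997035 280.33492937 159.55507832] [-6.0094834   3.77452281 19.4430786 ]
```

View pics/j2.png

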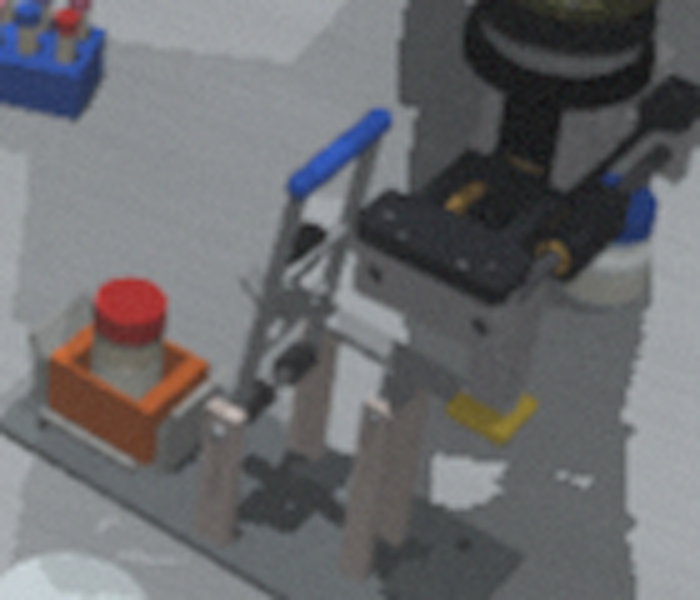

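Paddle is partly pressed (force 19 N, ~2.5 mm), arm not yet free. Press on in small steps.

```bash
python3 -m jog '{"linear":[[0,0,-0.1],[0,0,-0.2],[0,0,-0.3],[0,0,-0.3],[0,0,-0.3]],"twist":[[0,0,0],[0,0,0],[0,0,0],[0,0,0],[0,0,0]]}'
```

```text
time: 32.55
eef_pos: [624.8, 280.8, 155.2]
eef_rot: [-0.002, 0.998, -0.069, 0.002]
force: [0.6, 9.6, 7.2]
width: -0.1
```

```bash
python3 - <<'E'
from h import *
i=vision.get_image("scene")
o=get_obs();print(o["eef_pos"],o["force"])
cv2.imwrite("pics/j3.png",cv2.resize(i[195:315,280:420],None,fx=5,fy=5,interpolation=cv2.INTER_CUBIC)[:,:,::-1])
E
```

```text
[624.81770682 280.82161863 155.13816131] [1.88517427 8.92353212 8.33590503]
```

View pics/j3.png

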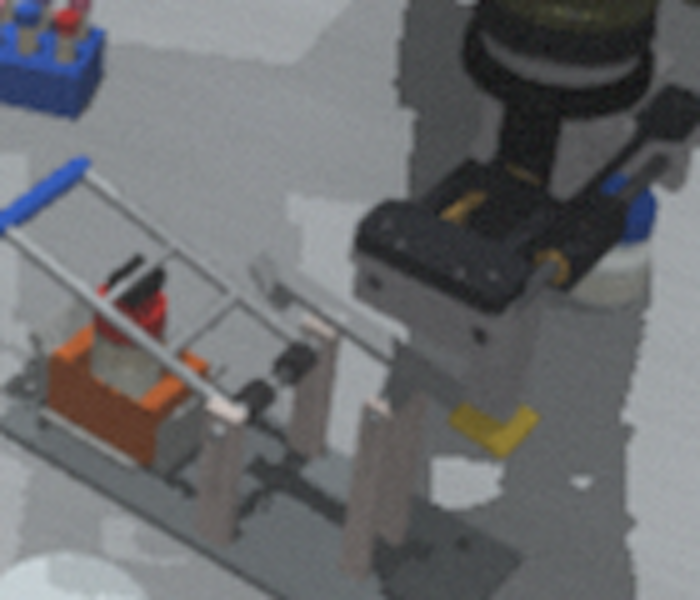

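The arm has snapped over and its pad rests on the lid (crop (135,290)). Lift off, then check everything.

```bash
python3 -m jog '{"linear":[[0,0,0.6],[0,0,2],[0,0,5],[0,0,8],[0,0,11]],"twist":[[0,0,0],[0,0,0],[0,0,0],[0,0,0],[0,0,0]]}'; python3 -m jog '{"linear":[[-4,0,0],[-8,1,0],[-12,2,0],[-16,2,0],[-19,2,0]],"twist":[[0,0,0],[0,0,0],[0,0,0],[0,0,0],[0,0,0]]}';python3 -m jog '{"linear":[[0,0,0],[0,0,0],[0,0,0],[0,0,0],[0,0,0]],"twist":[[0,0,0],[0,0,0],[0,0,0],[0,0,0],[0,0,0]]}'; python3 - <<'E'
from h import *
i=vision.get_image("scene");t=vision.get_image("top")
o=get_obs();print(o["eef_pos"],o["force"],o["time"])
A=blob(mask(t,100,130,100,50,(195,140,235,200)));B=blob(mask(i,100,130,100,50,(262,215,305,260)));print("bar",tri(A[0],B[0]))
cv2.imwrite("pics/k0.png",i[:,:,::-1])
cv2.imwrite("pics/k1.png",cv2.resize(i[205:305,270:400],None,fx=6,fy=6,interpolation=cv2.INTER_CUBIC)[:,:,::-1])
cv2.imwrite("pics/k2.png",t[:,:,::-1])
E
```

```text
time: 33.1
eef_pos: [623.9, 278.7, 264.9]
eef_rot: [-0.0, 0.998, -0.069, 0.0]
force: [1.2, -0.3, 0.2]
width: 0.5
time: 33.6
eef_pos: [432.0, 298.9, 263.6]
eef_rot: [-0.0, 0.998, -0.069, 0.0]
force: [0.4, 0.6, 0.7]
width: 0.4
time: 34.1
eef_pos: [434.6, 298.8, 262.3]
eef_rot: [0.0, 0.998, -0.069, -0.0]
force: [-0.0, 0.0, 0.6]
width: 0.3
[434.37834067 298.85593372 262.39753821] [-0.15014629  0.46685251 -0.19421824] 34.2
bar (array([588.26441369,  22.46161371, 101.25869241]), np.float64(0.4290773661192722))
```

View pics/k1.png

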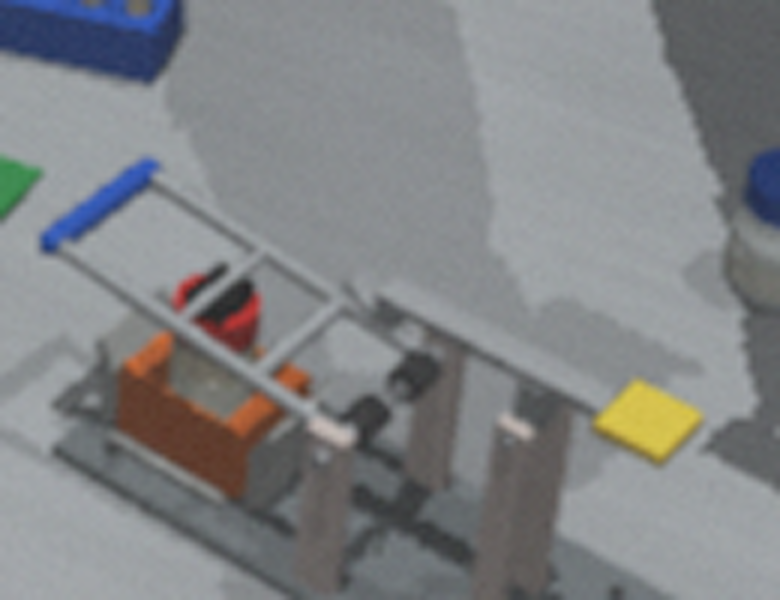

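View pics/k2.png

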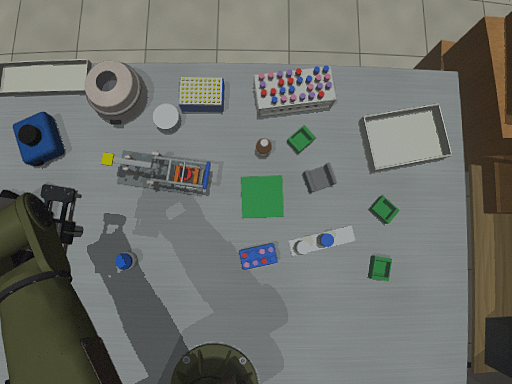

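View pics/k0.png

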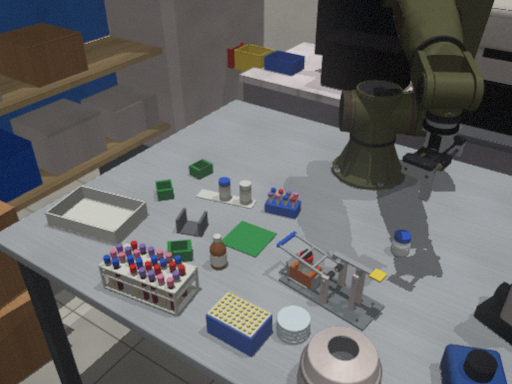

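The pad rests on the red lid (k1 crop (225,295)). The bar is at z≈101, which matches 0.13 rad (about 97) plus the +4 mm bias seen at the start. The other pots, bottle (263,147) and jar (124,261) are where they were. Hand in.

```bash
python3 -c "
from rig import ticket
print(ticket.finish_job())"
```

```text
the job is handed in; nothing more can be done
None
```

I handed the job in at about 34 s. The red-lidded pot is held down by the pad in the docked carrier, and the robot is clear of everything.

**What I did:**
1. Swung the arm up by the blue bar until the sear caught; it then stood cocked by itself.
2. Lifted the carrier out of the bay by its ends, set it on the mat, gripped it again by its long sides and seated it in the dock.
3. Stood the red pot in the carrier and pressed the trigger, which snapped the arm over onto the lid.

**Last checks:**
- **Carrier:** its top measured z ≈ 42 mm, against 41 expected.
- **Pot:** it was upright in the pocket before release. In the last picture it still stands there with the pad on its lid.
- **Arm:** the bar measured z ≈ 101 mm. That is about 97 for 0.13 rad, once I allow for the roughly 4 mm high reading it gave at the start.
- **Other pots, bottle and jar:** they look unmoved in the last pictures, judged by eye.

**What disagreed:**
- The two cameras differed by 2–3 mm in x at the dock.
- The first lowering of the carrier read about 40 N up and −23 N in x. I lifted, shifted 2.5 mm and lowered again. This was probably the floor rather than a lip, because the carrier sat lower in the fingers than planned. That 40 N is right at the limit for pressing with the arm or the gripper's body, though the load was on the carrier in the jaws.

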